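# Load the pickle press with checked slotted weights

### The job

Set up the press with checked weights only: slide every C-shaped weight with a round tag sideways through its gap right home onto the press's guide rod, so that they all lie flat, stacked on the pressing board around the rod. Every weight with a crossbar tag is a reject, including the one now on the press: slide it off and lay it, like any others on the worktop, flat inside the white plastic tray. Leave the two spice jars beside the work where they are.

Things in the scene. Friction and masses are not known exactly. Their poses are not given: they have to be found in the camera images.
- press: fixed white round tub, 124 dia, 36 high, with wooden board (104 dia), top 40 above worktop. A vertical rod 14 thick rises from its centre to a black knob, 44 dia, underside 102, top 119 above worktop; the knob is wider than a weight's bore. Up to 4 weights stack on the board, handles sticking out over the rim. Origin: on the rod's axis at worktop level, z up.
- tray: fixed open white plastic tray, outside 128 (its x) by 208 (its y), 30 high, walls and floor 4 thick, rim lip to 140 by 220; inside 120 by 200. A weight lies in it lengthways along its y; several may lie on one another. Origin: under its centre at worktop level, z up.
- round_1: C-shaped flat dark iron weight, 12 thick, 0.18 kg: open ring, outside 84, bore 36; straight gap 26 wide to body +x. Flat handle 18 wide along body -x to 100 from origin (grasp at 70), ending in a ROUND tag, 40 disc centred at 114: checked. Origin: ring centre, mid-thickness; z normal to the flat faces; both faces alike. Starts flat on worktop; may be absent.
- round_2: C-shaped flat dark iron weight, 12 thick, 0.18 kg: open ring, outside 84, bore 36; straight gap 26 wide to body +x. Flat handle 18 wide along body -x to 100 from origin (grasp at 70), ending in a ROUND tag, 40 disc centred at 114: checked. Origin: ring centre, mid-thickness; z normal to the flat faces; both faces alike. Starts flat on worktop; may be absent.
- round_3: C-shaped flat dark iron weight, 12 thick, 0.18 kg: open ring, outside 84, bore 36; straight gap 26 wide to body +x. Flat handle 18 wide along body -x to 100 from origin (grasp at 70), ending in a ROUND tag, 40 disc centred at 114: checked. Origin: ring centre, mid-thickness; z normal to the flat faces; both faces alike. Starts flat on worktop; may be absent.
- round_4: C-shaped flat dark iron weight, 12 thick, 0.18 kg: open ring, outside 84, bore 36; straight gap 26 wide to body +x. Flat handle 18 wide along body -x to 100 from origin (grasp at 70), ending in a ROUND tag, 40 disc centred at 114: checked. Origin: ring centre, mid-thickness; z normal to the flat faces; both faces alike. Starts flat on worktop; may be absent.
- bar_1: C-shaped flat dark iron weight, 12 thick, 0.18 kg: open ring, outside 84, bore 36; straight gap 26 wide to body +x. Flat handle 18 wide along body -x to 100 from origin (grasp at 70), ending in a CROSSBAR tag, 60 across, 16 long, centred at 108: reject. Origin: ring centre, mid-thickness; z normal to the flat faces; both faces alike. Starts flat on worktop; may be absent.
- bar_2: C-shaped flat dark iron weight, 12 thick, 0.18 kg: open ring, outside 84, bore 36; straight gap 26 wide to body +x. Flat handle 18 wide along body -x to 100 from origin (grasp at 70), ending in a CROSSBAR tag, 60 across, 16 long, centred at 108: reject. Origin: ring centre, mid-thickness; z normal to the flat faces; both faces alike. Starts flat on worktop; may be absent.
- bar_3: C-shaped flat dark iron weight, 12 thick, 0.18 kg: open ring, outside 84, bore 36; straight gap 26 wide to body +x. Flat handle 18 wide along body -x to 100 from origin (grasp at 70), ending in a CROSSBAR tag, 60 across, 16 long, centred at 108: reject. Origin: ring centre, mid-thickness; z normal to the flat faces; both faces alike. Starts on the press, rod in its ring, handle toward the robot.
- spice_jar_1: bystander: clear spice jar with a pale cap, 44 diameter, 109 high, origin under its centre; not to be moved.
- spice_jar_2: bystander: spice jar with red cap, 46 diameter, 109 high, origin under its centre; not to be moved.

How it is judged:
By the outcome, as a careful person would: the job done as asked, in the order asked, and still so for the second after the job is handed in, with the robot touching nothing.
Of round_1, round_2, round_3, round_4, bar_1, bar_2 only 4 to 6 are there at a start; the rules pass over those that are not, and their reading is None.
At some moment in a run one of round_1, round_2, round_3, round_4, bar_1, bar_2, bar_3 may be knocked a few centimetres aside while the robot is not near it.
Once in a run the grip may slacken for a moment while it holds something.
It also fails if it takes over 210 s, if anything falls off the work surface, if the arm or the gripper's body presses on something with over 40 N, if the wrist force passes 120 N, or if a joint passes its speed limit or range.

### The arm

A 7-joint arm with a two-finger parallel gripper is mounted at the origin on a cart in front of the work surface, level with it; the furniture and walls round the work are solid. World frame = base frame: x ahead of the robot, y to its left, z up, the work surface at z = 0. Lengths are in m, angles in rad, forces in N, time in s.
With the tool pointing down it reaches from about 0.4 to 0.9 m from the base axis. Payload 5.5 kg.
Tool frame: the origin (TCP) lies midway between the tips of the shut fingers; the grasp point (between the pads) lies 19 mm behind it (arm.pinch_z is the distance from the TCP to the grasp point, in m); x points along the fingers, y is the direction in which the jaws open and shut, and the axes are right-handed (so a half turn about x gives the same grasp; the last joint's range is limited). The gripper opens to 92 mm and grips with 3 to 60 N. Pads are 19 mm wide; open, the fingers measure 130 mm over their backs; the gripper's body (75 mm by 190 mm) begins 47 mm behind the grasp point.
Start: joints at [-0.906, 0.501, -0.427, 1.55, 0.221, 1.138, -0.21], TCP at [0.254, 0.598, 0.206] pointing down, gripper open.
Joint ranges: [-2.88, 2.88], [-0.31, 2.03], [-1.54, 1.56], [0.2, 2.42], [-1.41, 4.55], [0.19, 2.02], [-2.57, 2.57]. Speed limits (rad/s): [2.57, 2.57, 3.14, 3.14, 3.14, 3.14, 3.14].

### API

Orientations are given as a unit quaternion [x, y, z, w].
In Python, from bench import arm, read_camera gives the robot as it stands.
- The arm moves only by the shell command python3 -m inch 'ROWS' [OPENING] [FORCE]. ROWS is JSON, one flat list of numbers, 6 for each row, row after row: the shift along the world's x, y, z in units of 40 mm (1.0 is 40 mm), then the turn, a rotation vector about the world's x, y, z in units of 8 degrees (1.0 is 8 degrees). In form: [tx, ty, tz, rx, ry, rz, tx, ty, tz, rx, ry, rz, ...]. A call has 1 to 8 rows; each row shifts and turns the pose as measured when the row begins; what a row does not reach is not made up. A row lasts 1/8 s, in which the tool goes at most 62.5 mm and 10.7 degrees, less where a joint would pass 70% of its speed; a pose out of reach is approached as far as the arm can. A call is refused whole if a number of a shift passes 1 or a number of a turn 1, either way. A call with a gripper value outside its range is refused whole. OPENING is the finger opening in mm, from 0 to 91.8, set as the call begins (- or left out, the last holds). The fingers move at their own pace and stop on an object; FORCE is the grip in N (left out, the last holds). Time passes only in rows, so rows that do not move let the fingers close. It gives the time, the measured TCP pose, the force and the opening at its end, in the units of the state.
- arm.read_state(): the state, without advancing time (a new reading comes with each control period).
- read_camera(name): name is "scene" or "top" or "wrist"; returns a dict with "color" (400x640x3 uint8, red, green, blue), "z_map" (400x640 float32, m along the optical axis (not along the pixel's ray), 0 where there is no reading), "intrinsics" (3x3 intrinsics, pixels), "view" (4x4, takes a point from world to camera coordinates). Camera axes: x right, y up, looking along -z (the intrinsics and any distortion apply to the point x, -y, -z); pixel columns grow to the right and rows downward; lengths in m; the calibration is good to about 2 mm. A picture is of the moment at which its call begins.
- arm.sign_off(): hands the job in, once; it reports no verdict.
The state is a dict: "t": time; "joint_pos": joint angles; "joint_velocities": joint speeds; "effort": joint torques, N m; "tcp_pos": TCP position; "ee_rot": TCP orientation; "force": force on the tool from outside, world axes, zero at the start; "ft_torque": the same for the moment, N m; "grip_width": opening from 0.0 (shut) to 1.0 (fully open).
Only numpy, scipy, OpenCV 4.12 (cv2) and the standard library are available. Lean on these libraries where they do the work, as an engineer would, in place of code of your own. Each camera call takes 0.05 s, during which the arm holds its last target.

## Working session

There is one attempt and no reset: what is moved stays moved. The work goes in short steps, Python scripts to look and compute and a shell command to move; the robot and the scene stay as the last step left them, time stands still between calls to the robot, and variables do not carry over. Pictures are saved under pics/ and viewed, and the job is handed in when it is done.

```bash
ls; mkdir -p pics
cat > h.py <<'E'
import numpy as np, cv2
from bench import arm, read_camera
def snap(name,fn):
    c=read_camera(name); cv2.imwrite('pics/'+fn+'.png',cv2.cvtColor(c['color'],cv2.COLOR_RGB2BGR)); np.savez('/tmp/'+fn+'.npz',**c); return c
def load(fn): return dict(np.load('/tmp/'+fn+'.npz'))
def pix2w(c,u,v,z=None):
    K=c['intrinsics'];V=c['view'];R=V[:3,:3];t=V[:3,3]
    d=np.array([(u-K[0,2])/K[0,0],-(v-K[1,2])/K[1,1],-1.0])
    o=-R.T@t; w=R.T@d
    if z is None:
        s=c['z_map'][int(round(v)),int(round(u))]
    else: s=(z-o[2])/w[2]
    return o+s*w
def w2pix(c,p):
    K=c['intrinsics'];V=c['view'];q=V[:3,:3]@np.array(p)+V[:3,3]
    return np.array([K[0,0]*q[0]/-q[2]+K[0,2],K[1,1]*-q[1]/-q[2]+K[1,2]])
def st():
    s=arm.read_state()
    from scipy.spatial.transform import Rotation as Ro
    R=Ro.from_quat(s['ee_rot']).as_matrix()
    print('t %.2f'%s['t'],'tcp',np.round(s['tcp_pos'],4),'jawyaw %.1f'%np.degrees(np.arctan2(R[1,1],R[0,1])),'toolz',np.round(R[:,2],3),'F',np.round(s['force'],1),'g %.3f'%s['grip_width'],'q',np.round(s['joint_pos'],2))
E
python3 - <<'E'
from h import *
st()
for n in('scene','top','wrist'):
    c=snap(n,n+'0'); print(c['intrinsics'].tolist(), np.round(c['view'],3).tolist())
E
```

```text
pics
t 0.00 tcp [0.2539 0.5975 0.205 ] jawyaw 67.0 toolz [ 0.92  -0.391 -0.   ] F [ 0.2 -0.5  0.9] g 0.999 q [-0.91  0.5  -0.43  1.55  0.22  1.14 -0.21]
[[406.53768218313894, 0.0, 326.948242311041], [0.0, 406.53768218313894, 200.71449564529468], [0.0, 0.0, 1.0]] [[0.899, -0.438, -0.018, -0.518], [0.324, 0.636, 0.7, -0.232], [-0.295, -0.635, 0.714, -1.046], [0.0, 0.0, 0.0, 1.0]]
[[419.1198245771722, 0.0, 317.7135154812622], [0.0, 419.1198245771722, 194.65797373907577], [0.0, 0.0, 1.0]] [[-0.018, -0.999, -0.027, 0.009], [0.986, -0.022, 0.168, -0.605], [-0.168, -0.024, 0.985, -1.23], [0.0, 0.0, 0.0, 1.0]]
[[344.0891769682002, 0.0, 325.3921551768045], [0.0, 344.0891769682002, 201.59718251594467], [0.0, 0.0, 1.0]] [[0.391, 0.92, -0.002, -0.648], [-0.892, 0.378, -0.247, 0.031], [-0.227, 0.098, 0.969, -0.388], [0.0, 0.0, 0.0, 1.0]]
```

```bash
sed -i "s/'toolz',np.round(R\[:,2\],3)/'toolx',np.round(R[:,0],3)/" h.py; python3 -c "
from h import *
st()"
```

```text
t 0.15 tcp [0.254  0.5977 0.2052] jawyaw 67.0 toolx [-0.001 -0.001 -1.   ] F [-0.4 -0.4  0.2] g 1.001 q [-0.91  0.5  -0.43  1.55  0.22  1.14 -0.21]
```

View pics/top0.png

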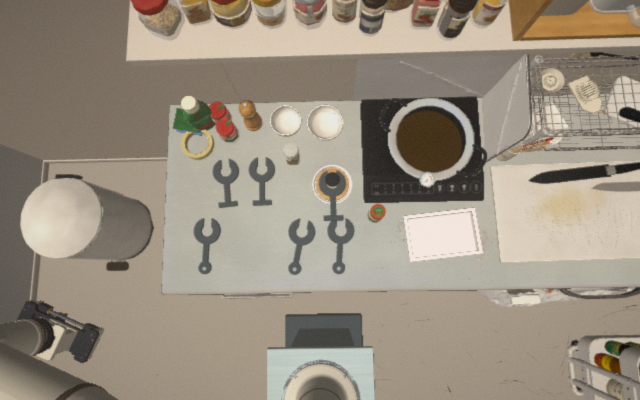

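View pics/scene0.png

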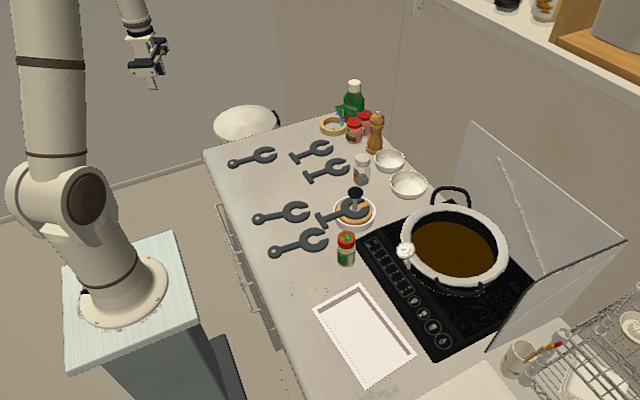

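View pics/wrist0.png

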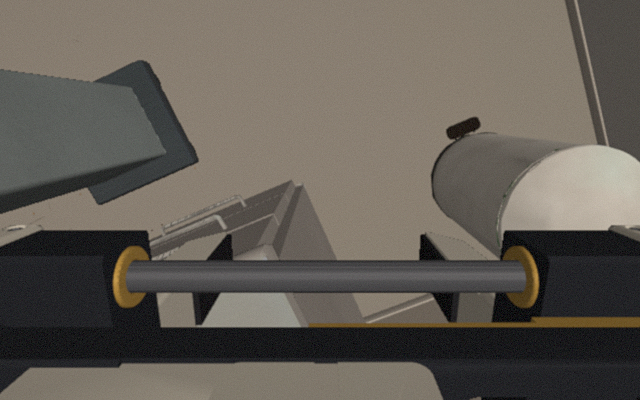

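Run:
```python
import cv2
i=cv2.imread('pics/top0.png')
cv2.imwrite('pics/c1.png',cv2.resize(i[145:285,170:370],None,fx=4,fy=4,interpolation=cv2.INTER_CUBIC))
cv2.imwrite('pics/c2.png',cv2.resize(i[145:285,300:500],None,fx=4,fy=4,interpolation=cv2.INTER_CUBIC))
```

```text
(no output)
```

View pics/c1.png

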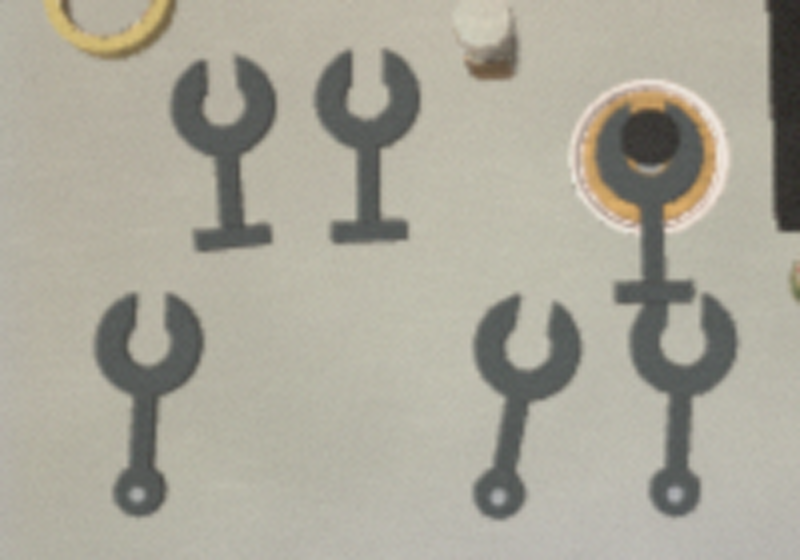

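View pics/c2.png

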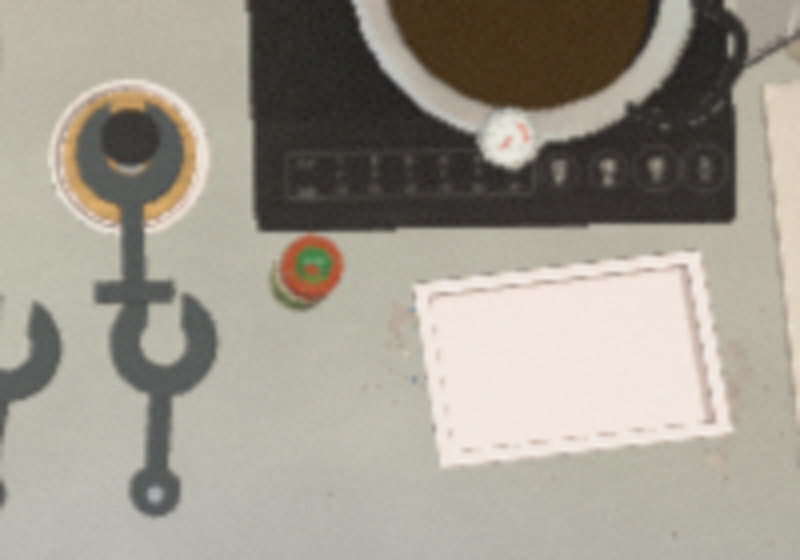

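```bash
cat > m.py <<'E'
from h import *
c=load('top0')
def w(name,pts,z,ox,oy=145):
    ps=[]
    for x,y in pts:
        u=ox+(x+.5)/4-.5; v=oy+(y+.5)/4-.5
        ps.append(pix2w(c,u,v,z))
    ps=np.array(ps); out=''
    if len(ps)==2:
        d=ps[0]-ps[1]; out='yaw %.1f len %.4f'%(np.degrees(np.arctan2(d[1],d[0])),np.hypot(*d[:2]))
    print(name,np.round(ps[:,:2],4).tolist(),out)
# ring centre, tag centre
w('barA',[(224,105),(233,237)],.012,170)
w('barB',[(367,99),(370,231)],.012,170)
w('rA',[(149,346),(139,493)],.012,170)
w('rB',[(528,347),(499,495)],.012,170)
w('rC',[(684,344),(675,492)],.012,170)
w('barP',[(650,156),(655,292)],.052,170)
w('knob',[(650,137)],.119,170)
w('board',[(650,160)],.036,170)
w('jarred',[(312,265)],.109,300)
w('jarclear',[(484,28)],.109,170)
w('tray',[(414,286),(700,252),(733,430),(442,467)],.03,300)
w('trayc',[(572,359)],.03,300)
for u,v in [(393,233),(445,235),(205,268),(334,170)]: print(pix2w(c,u,v))
E
python3 m.py
```

```text
barA [[0.6959, 0.291], [0.5888, 0.2818]] yaw 4.9 len 0.1074
barB [[0.698, 0.176], [0.5912, 0.1732]] yaw 1.5 len 0.1068
rA [[0.5041, 0.3463], [0.3908, 0.351]] yaw -2.4 len 0.1133
rB [[0.4973, 0.0495], [0.3844, 0.073]] yaw -11.8 len 0.1153
rC [[0.4972, -0.0717], [0.3843, -0.0618]] yaw -5.0 len 0.1134
barP [[0.6385, -0.0484], [0.5336, -0.0497]] yaw 0.7 len 0.1048
knob [[0.6393, -0.048]] 
board [[0.6385, -0.0485]] 
jarred [[0.544, -0.1771]] 
jarclear [[0.7271, 0.0733]] 
tray [[0.5363, -0.2637], [0.5578, -0.4827], [0.4225, -0.4965], [0.399, -0.2775]] 
trayc [[0.4781, -0.38]] 
[ 4.87495075e-01 -2.34887250e-01  1.71669315e-04]
[ 0.47774084 -0.39383258  0.00532055]
[0.39043342 0.34896175 0.01241139]
[ 0.68429088 -0.05543456  0.03828224]
```

```bash
python3 -m inch '[0.48,-1,0,0,0,0.18,0.48,-1,0,0,0,0.18,0.48,-1,0,0,0,0.18,0.48,-1,0,0,0,0.18,0.48,-1,0,0,0,0.18,0.48,-1,0,0,0,0.18,0.48,-1,0,0,0,0.18,0.48,-1,0,0,0,0.18]' 60 40; python3 -c "
from h import *
st()"
```

```text
t: 1.15
tcp_pos: [0.4067, 0.2697, 0.2028]
ee_rot: [0.065, 0.705, -0.067, 0.703]
force: [0.0, -0.1, -0.1]
grip_width: 0.655
t 1.15 tcp [0.4067 0.2697 0.2028] jawyaw 79.3 toolx [-0.004 -0.003 -1.   ] F [ 0.  -0.1 -0.1] g 0.655 q [-0.31  0.21 -0.37  1.95  0.09  1.01  0.66]
```

```bash
python3 -m inch '[0.49,-1,-0.1,0,0,0.18,0.49,-1,-0.1,0,0,0.18,0.49,-1,-0.1,0,0,0.18,0.49,-1,-0.1,0,0,0.18,0.49,-1,-0.1,0,0,0.18,0.49,-1,-0.1,0,0,0.18,0.49,-1,-0.1,0,0,0.18,0.4,-0.7,0,0,0,0.15]' 60 40
python3 - <<'E'
from h import *
st()
c=snap('top','t1');st()
i=cv2.imread('pics/t1.png')
cv2.imwrite('pics/t1c.png',cv2.resize(i[145:285,170:370],None,fx=4,fy=4,interpolation=cv2.INTER_CUBIC))
snap('wrist','w1')
E
```

```text
t: 2.15
tcp_pos: [0.5627, -0.0504, 0.1733]
ee_rot: [-0.007, 0.708, 0.004, 0.706]
force: [0.8, 0.1, -0.8]
grip_width: 0.654
t 2.15 tcp [ 0.5627 -0.0504  0.1733] jawyaw 90.9 toolx [-0.004 -0.004 -1.   ] F [ 0.8  0.1 -0.8] g 0.654 q [ 0.18  0.36 -0.17  1.8   0.08  0.99  1.56]
t 2.20 tcp [ 0.5648 -0.0554  0.1735] jawyaw 90.7 toolx [-0.002 -0.006 -1.   ] F [ 2.7 -3.8 -0.8] g 0.654 q [ 0.18  0.36 -0.17  1.8   0.08  0.99  1.56]
```

View pics/t1c.png

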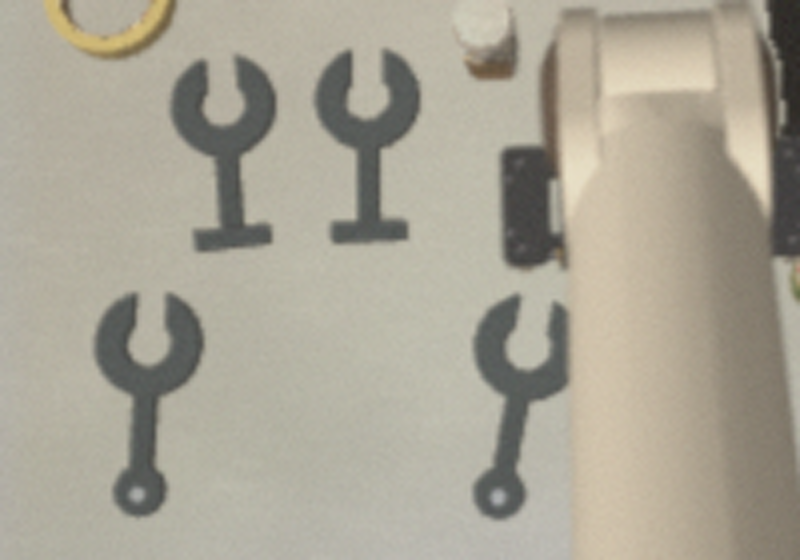

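View pics/w1.png

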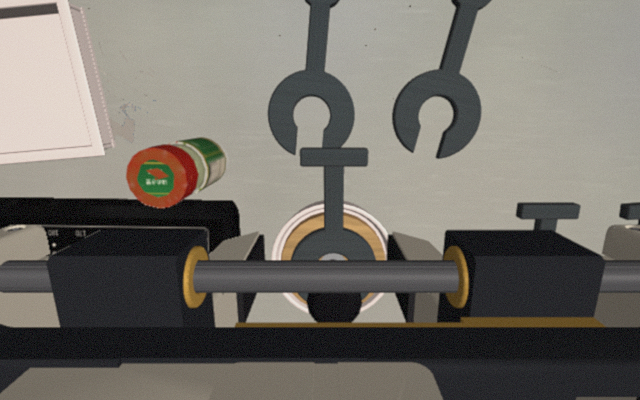

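```bash
python3 -m inch '[0,0.2,0,0,0,0,0,0,-0.6,0,0,0,0,0,-0.6,0,0,0,0,0,-0.4,0,0,0,0,0,0,0,0,0]' 60 40; python3 -c "
from h import *
st()"
```

```text
t: 2.88
tcp_pos: [0.5623, -0.0367, 0.1081]
ee_rot: [-0.007, 0.708, 0.006, 0.706]
force: [0.6, 0.1, 0.4]
grip_width: 0.655
t 2.88 tcp [ 0.5623 -0.0367  0.1081] jawyaw 91.0 toolx [-0.003 -0.002 -1.   ] F [0.6 0.1 0.4] g 0.655 q [ 0.15  0.44 -0.17  1.86  0.1   0.85  1.52]
```

```bash
python3 -m inch '[0,-0.22,-0.2,0,0,0,0,0,-0.4,0,0,0,0,0,-0.4,0,0,0,0,0,-0.4,0,0,0,0,0,-0.3,0,0,0,0,0,0,0,0,0]' 60 40; python3 -c "
from h import *
st()"
```

```text
t: 3.62
tcp_pos: [0.5627, -0.0458, 0.0363]
ee_rot: [-0.007, 0.708, 0.006, 0.707]
force: [0.5, -0.3, -0.7]
grip_width: 0.656
t 3.62 tcp [ 0.5627 -0.0458  0.0363] jawyaw 91.0 toolx [-0.002 -0.002 -1.   ] F [ 0.5 -0.3 -0.7] g 0.656 q [ 0.15  0.55 -0.15  1.89  0.12  0.71  1.52]
```

```bash
python3 -m inch '[0,0,0,0,0,0,0,0,0,0,0,0,0,0,0,0,0,0,0,0,0,0,0,0,0,0,0,0,0,0,0,0,0.1,0,0,0,0,0,0.1,0,0,0,0,0,0,0,0,0]' 8 45
python3 - <<'E'
from h import *
st()
c=snap('scene','s2')
i=cv2.imread('pics/s2.png')
cv2.imwrite('pics/s2c.png',cv2.resize(i[130:310,220:420],None,fx=4,fy=3.3,interpolation=cv2.INTER_CUBIC))
E
```

```text
t: 4.62
tcp_pos: [0.5646, -0.0458, 0.0469]
ee_rot: [-0.007, 0.706, 0.006, 0.708]
force: [-1.0, -0.5, 0.7]
grip_width: 0.086
t 4.62 tcp [ 0.5646 -0.0458  0.0469] jawyaw 91.0 toolx [ 0.002 -0.002 -1.   ] F [-1.  -0.5  0.7] g 0.086 q [ 0.15  0.53 -0.15  1.89  0.12  0.73  1.52]
```

View pics/s2c.png

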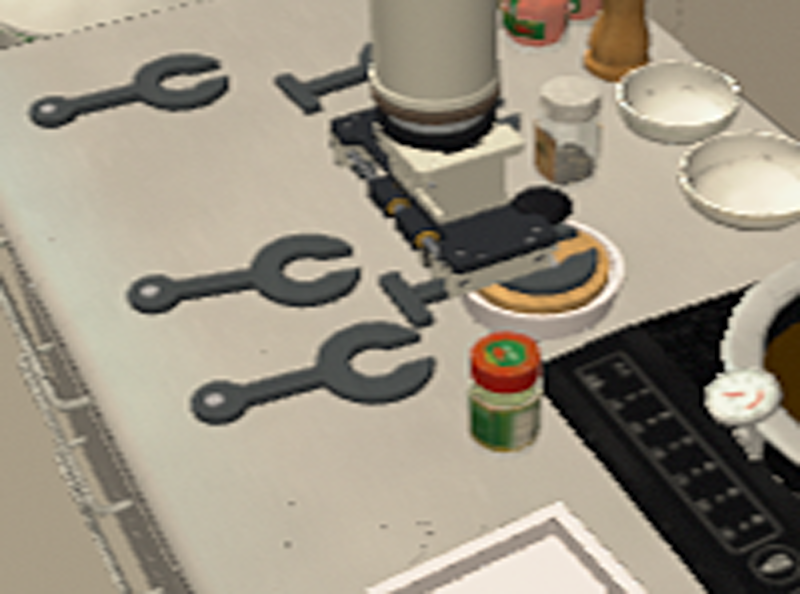

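Run:
```python
from h import *
c=snap('wrist','w2')
c=snap('scene','s3')
st()
i=cv2.imread('pics/s3.png')
cv2.imwrite('pics/s3c.png',cv2.resize(i[170:250,300:400],None,fx=7,fy=7,interpolation=cv2.INTER_CUBIC))
```

```text
t 4.78 tcp [ 0.5642 -0.0458  0.0464] jawyaw 91.0 toolx [ 0.001 -0.002 -1.   ] F [-0.3 -0.3 -0.6] g 0.087 q [ 0.15  0.53 -0.15  1.89  0.12  0.73  1.52]
```

View pics/w2.png

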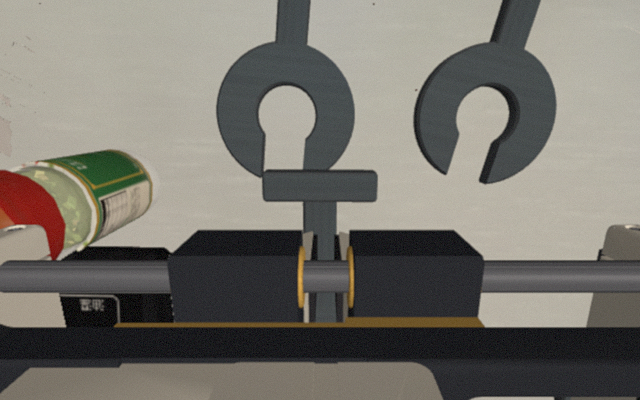

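View pics/s3c.png

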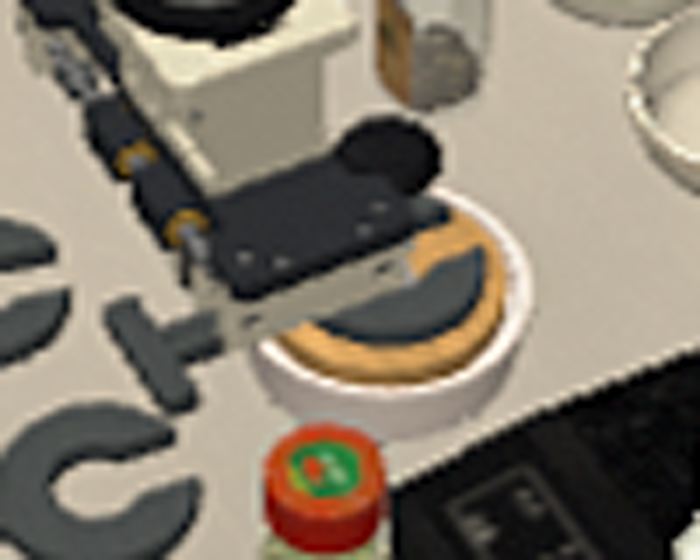

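Run:
```python
from h import *
c=load('w2')
for p in [(285,185),(355,185),(320,215),(325,240),(325,345)]: print(p,np.round(pix2w(c,*p),4))
c=load('s3')
for p in [(300+140/7,170+370/7),(300+190/7,170+345/7),(300+420/7,170+320/7)]: print(p,np.round(pix2w(c,*p),4))
```

```text
(285, 185) [ 0.534  -0.068   0.0508]
(355, 185) [ 0.5333 -0.032   0.0507]
(320, 215) [ 0.5497 -0.0498  0.051 ]
(325, 240) [ 0.5637 -0.0469  0.0508]
(325, 345) [ 0.5382 -0.0469  0.1707]
(320.0, 222.85714285714286) [ 0.5279 -0.0586  0.0517]
(327.14285714285717, 219.28571428571428) [ 0.5515 -0.0553  0.0513]
(360.0, 215.71428571428572) [ 0.6377 -0.0885  0.0558]
```

```bash
python3 -m inch '[0,0,0,0,0,0,0,0,0,0,0,0,-0.15,-0.05,0,0,0,0,0,0,-0.25,0,0,0,0,0,-0.25,0,0,0,0,0,0,0,0,0]' 50 45; python3 -m inch '[0,0,0,0,0,0,0,0,0,0,0,0,0,0,0,0,0,0,0,0,0,0,0,0]' 8 45; python3 -c "
from h import *
st();snap('wrist','w3');st()"
```

```text
t: 5.52
tcp_pos: [0.5567, -0.048, 0.0242]
ee_rot: [-0.007, 0.707, 0.006, 0.707]
force: [0.0, -0.6, 0.5]
grip_width: 0.538
t: 6.02
tcp_pos: [0.5572, -0.048, 0.0243]
ee_rot: [-0.007, 0.707, 0.006, 0.707]
force: [-0.5, 0.1, -0.2]
grip_width: 0.186
t 6.03 tcp [ 0.5572 -0.048   0.0243] jawyaw 91.0 toolx [ 0.    -0.002 -1.   ] F [-0.5  0.1 -0.2] g 0.186 q [ 0.15  0.56 -0.15  1.91  0.13  0.68  1.52]
t 6.08 tcp [ 0.5572 -0.0479  0.0243] jawyaw 91.0 toolx [ 0.    -0.002 -1.   ] F [-0.8 -0.4 -0.6] g 0.187 q [ 0.15  0.56 -0.15  1.91  0.13  0.68  1.52]
```

View pics/w3.png

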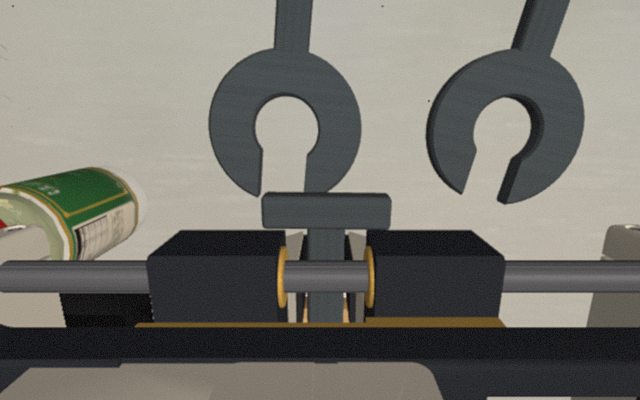

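```bash
python3 -m inch '[0,0,0.15,0,0,0,0,0,0.15,0,0,0,0,0,0,0,0,0]' 8 55; python3 -c "
from h import *
st()
c=snap('wrist','w4')
for p in [(285,205),(365,205),(320,230)]: print(p,np.round(pix2w(c,*p),4))
"
```

```text
t: 6.45
tcp_pos: [0.5565, -0.0479, 0.0369]
ee_rot: [-0.007, 0.707, 0.006, 0.707]
force: [-0.1, -0.3, -1.8]
grip_width: 0.187
t 6.45 tcp [ 0.5565 -0.0479  0.0369] jawyaw 91.0 toolx [-0.001 -0.002 -1.   ] F [-0.1 -0.3 -1.8] g 0.187 q [ 0.16  0.54 -0.15  1.91  0.12  0.71  1.52]
(285, 205) [ 0.5308 -0.0675  0.0632]
(365, 205) [ 0.5297 -0.0313  0.0646]
(320, 230) [ 0.5428 -0.0514  0.0621]
```

```bash
python3 -m inch '[-0.4,0,0,0,0,0,-0.5,0,0,0,0,0,-0.5,0,0,0,0,0,-0.5,0,0,0,0,0,0,0,0.7,0,0,0,0,0,1,0,0,0,0,0,1,0,0,0,0,0,0.2,0,0,0]' 8 55; python3 -c "
from h import *
st()
c=snap('scene','s4');c=snap('wrist','w4')
"
```

```text
t: 7.5
tcp_pos: [0.4748, -0.0475, 0.154]
ee_rot: [-0.007, 0.709, 0.006, 0.705]
force: [0.4, 0.5, -2.3]
grip_width: 0.184
t 7.50 tcp [ 0.4748 -0.0475  0.154 ] jawyaw 91.1 toolx [-0.006 -0.001 -1.   ] F [ 0.4  0.5 -2.3] g 0.184 q [ 0.21  0.24 -0.19  2.02  0.06  0.89  1.58]
```

View pics/s4.png

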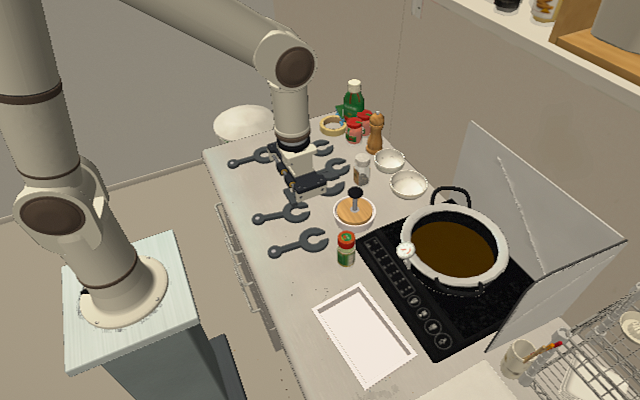

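View pics/w4.png

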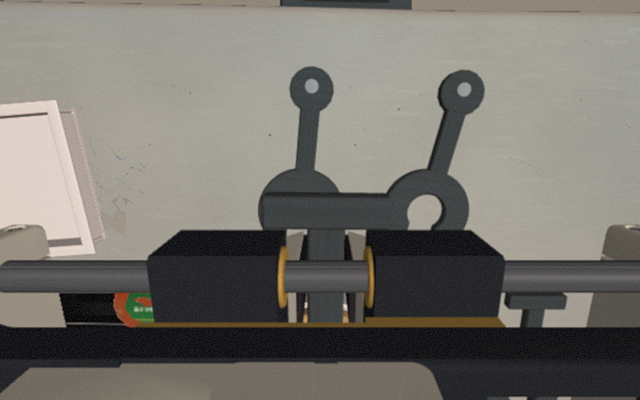

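```bash
python3 -m inch '[0,-0.7,0.1,0,0,-0.95,0,-0.7,0.1,0,0,-0.95,0,-0.7,0.1,0,0,-0.95,0,-0.7,0,0,0,-0.95,0,-0.7,0,0,0,-0.95,0,-0.7,0,0,0,-0.95,0,-0.7,0,0,0,-0.95,0,-0.7,0,0,0,-0.95]' 8 55; python3 -c "
from h import *
st()
"
```

```text
t: 8.6
tcp_pos: [0.4625, -0.2719, 0.1476]
ee_rot: [0.364, 0.62, -0.357, 0.596]
force: [0.6, -0.5, -1.3]
grip_width: 0.187
t 8.60 tcp [ 0.4625 -0.2719  0.1476] jawyaw 28.7 toolx [-0.025  0.026 -0.999] F [ 0.6 -0.5 -1.3] g 0.187 q [ 0.4   0.36  0.11  1.88 -0.06  0.94  1.04]
```

```bash
python3 -m inch '[0.1,-0.45,0,-0.05,-0.05,-0.75,0.1,-0.45,0,-0.05,-0.05,-0.75,0.1,-0.4,0,0,0,-0.7,0,-0.2,0,0,0,-0.4,0,0,0,0,0,0,0,0,0,0,0,0]' 8 55; python3 -c "
from h import *
st()
"
```

```text
t: 9.35
tcp_pos: [0.4673, -0.3341, 0.1347]
ee_rot: [0.47, 0.54, -0.468, 0.519]
force: [-0.0, -0.0, 0.8]
grip_width: 0.086
t 9.35 tcp [ 0.4673 -0.3341  0.1347] jawyaw 6.9 toolx [-0.021  0.022 -1.   ] F [-0.  -0.   0.8] g 0.086 q [ 0.42  0.44  0.2   1.8  -0.11  0.95  0.79]
```

```bash
python3 -c "
from h import *
snap('wrist','w5');snap('scene','s5');snap('top','t5')
"
```

```text
(no output)
```

View pics/w5.png

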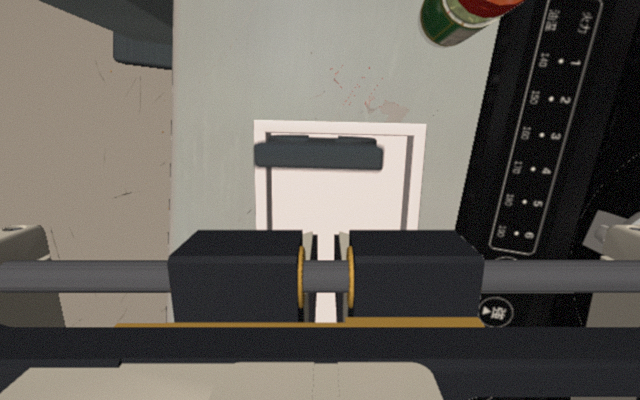

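View pics/s5.png

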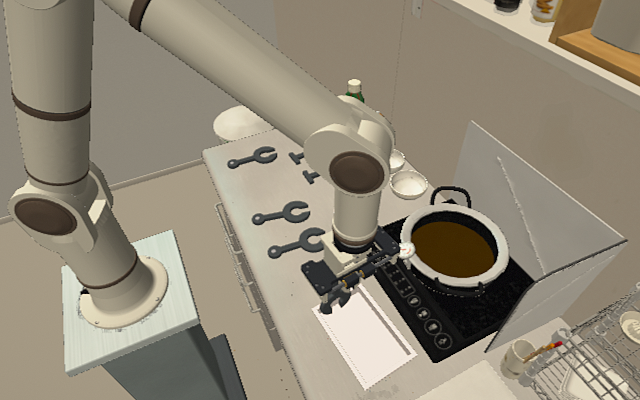

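View pics/t5.png

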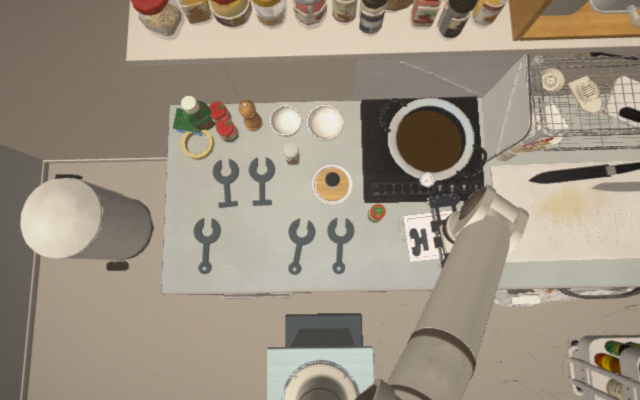

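```bash
python3 -m inch '[-0.5,0.4,1,0,0,0,-0.5,0.6,1,0,0,0,-0.5,0.6,0,0,0,0,0,0,0,0,0,0]' 60 55; python3 -c "
from h import *
st();snap('wrist','w6');snap('top','t6')
i=cv2.imread('pics/t6.png')
cv2.imwrite('pics/t6c.png',cv2.resize(i[145:285,300:500],None,fx=4,fy=4,interpolation=cv2.INTER_CUBIC))
"
```

```text
t: 10.0
tcp_pos: [0.4065, -0.2672, 0.2171]
ee_rot: [0.469, 0.54, -0.467, 0.52]
force: [-0.1, -1.0, 0.5]
grip_width: 0.472
t 10.00 tcp [ 0.4065 -0.2672  0.2171] jawyaw 7.1 toolx [-0.019  0.021 -1.   ] F [-0.1 -1.   0.5] g 0.472 q [ 0.35  0.18  0.2   1.93 -0.05  1.06  0.7 ]
```

View pics/w6.png

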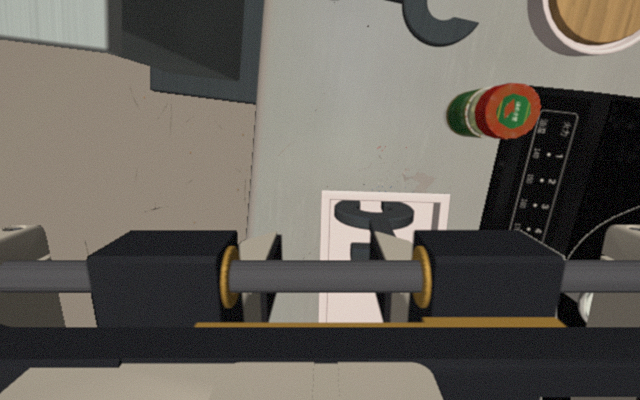

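View pics/t6c.png

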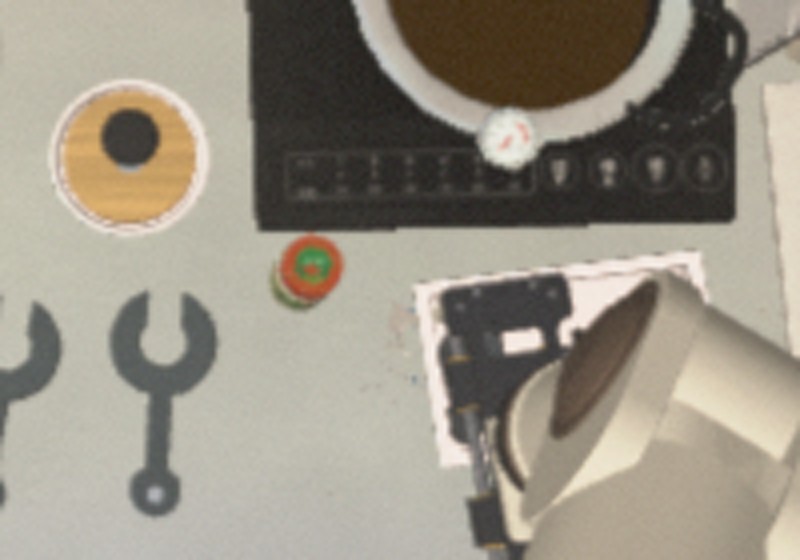

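```bash
python3 -m inch '[0,1,0.5,0,0,0,0,1,0.5,0,0,0,0,1,0,0,0,0,0,1,0,0,0,0,0,1,0,0,0,0,0,0,0,0,0,0]' 60 55; python3 -c "
from h import *
st();c=snap('scene','s7');snap('top','t7')
i=cv2.imread('pics/t7.png')
cv2.imwrite('pics/t7c.png',cv2.resize(i[195:275,390:490],None,fx=7,fy=7,interpolation=cv2.INTER_CUBIC))
i=cv2.imread('pics/s7.png')
cv2.imwrite('pics/s7c.png',cv2.resize(i[270:390,300:430],None,fx=5,fy=5,interpolation=cv2.INTER_CUBIC))
"
```

```text
t: 10.85
tcp_pos: [0.4124, -0.0672, 0.258]
ee_rot: [0.47, 0.537, -0.468, 0.52]
force: [0.3, 0.0, -0.2]
grip_width: 0.655
t 10.85 tcp [ 0.4124 -0.0672  0.258 ] jawyaw 6.8 toolx [-0.016  0.018 -1.   ] F [ 0.3  0.  -0.2] g 0.655 q [ 0.1   0.01  0.01  2.03 -0.02  1.13  0.24]
```

View pics/s7c.png

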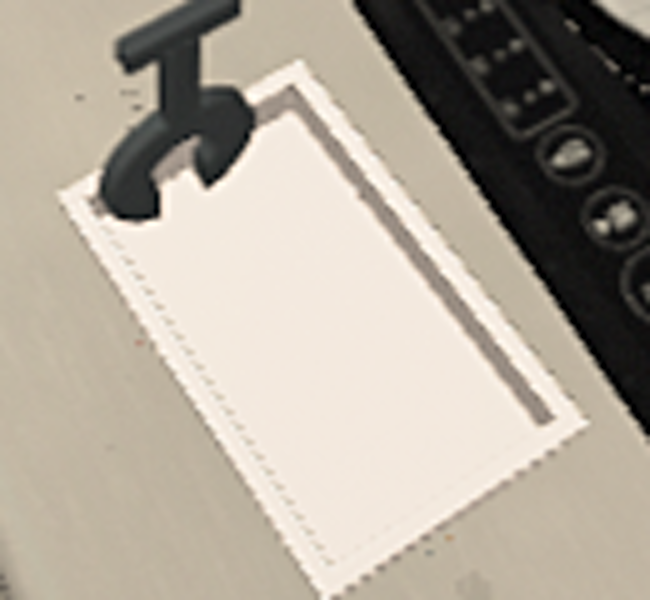

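View pics/t7c.png

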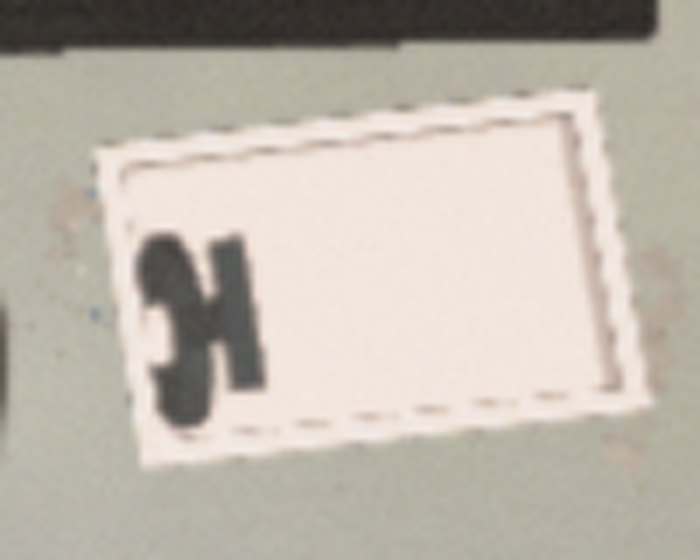

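Run:
```python
from h import *
c=load('t7')
for x,y in [(230,260),(235,310),(245,370),(180,270),(175,310),(185,390),(160,260),(205,315),(188,240)]:
    print((x,y),np.round(pix2w(c,390+x/7-.5,195+y/7-.5),3))
c=load('s7')
print('scene')
for x,y in [(130,55),(180,35),(230,8),(180,80),(185,110),(120,190),(235,110),(215,165)]:
    print((x,y),np.round(pix2w(c,300+x/5-.5,270+y/5-.5),3))
```

```text
(230, 260) [ 0.478 -0.292  0.155]
(235, 310) [ 0.458 -0.292  0.159]
(245, 370) [ 0.435 -0.294  0.158]
(180, 270) [ 0.48  -0.288  0.077]
(175, 310) [ 0.464 -0.286  0.072]
(185, 390) [ 0.431 -0.288  0.074]
(160, 260) [ 0.486 -0.283  0.061]
(205, 315) [ 0.458 -0.287  0.127]
(188, 240) [ 0.499 -0.306  0.008]
scene
(130, 55) [ 0.431 -0.297  0.156]
(180, 35) [ 0.456 -0.296  0.154]
(230, 8) [ 0.482 -0.294  0.155]
(180, 80) [ 0.457 -0.293  0.113]
(185, 110) [ 0.459 -0.296  0.091]
(120, 190) [ 0.424 -0.296  0.047]
(235, 110) [ 0.487 -0.291  0.064]
(215, 165) [ 0.476 -0.294  0.027]
```

```bash
python3 -m inch '[0.18,-0.9,0,-0.1,-0.1,0,0.18,-0.9,0,0,0,-0.2,0.18,-0.9,0,0,0,-0.1,0.18,-0.9,0,0,0,0,0.18,-0.9,0,0,0,0,0.15,-0.7,0,0,0,0,0,-0.2,0,0,0,0,0,0,0,0,0,0]' 85 30; python3 -c "
from h import *
st()
"
```

```text
t: 11.95
tcp_pos: [0.452, -0.3067, 0.2559]
ee_rot: [0.484, 0.514, -0.488, 0.513]
force: [-0.9, 0.0, 0.1]
grip_width: 0.926
t 11.95 tcp [ 0.452  -0.3067  0.2559] jawyaw 3.2 toolx [-0.005 -0.002 -1.   ] F [-0.9  0.   0.1] g 0.926 q [ 0.36  0.24  0.22  1.77 -0.05  1.14  0.65]
```

```bash
python3 -m inch '[0.12,0.33,-0.5,0,0,0,0,0,-0.8,0,0,0,0,0,-0.8,0,0,0,0,0,-0.5,0,0,0,0,0,0,0,0,0]' 85 30; python3 -c "
from h import *
st()
snap('wrist','w8');snap('scene','s8')
"
```

```text
t: 12.58
tcp_pos: [0.457, -0.2877, 0.1501]
ee_rot: [0.484, 0.516, -0.486, 0.514]
force: [-0.3, -0.5, -0.2]
grip_width: 0.925
t 12.57 tcp [ 0.457  -0.2877  0.1501] jawyaw 3.4 toolx [-0.004  0.    -1.   ] F [-0.3 -0.5 -0.2] g 0.925 q [ 0.35  0.34  0.2   1.9  -0.08  0.91  0.64]
```

View pics/w8.png

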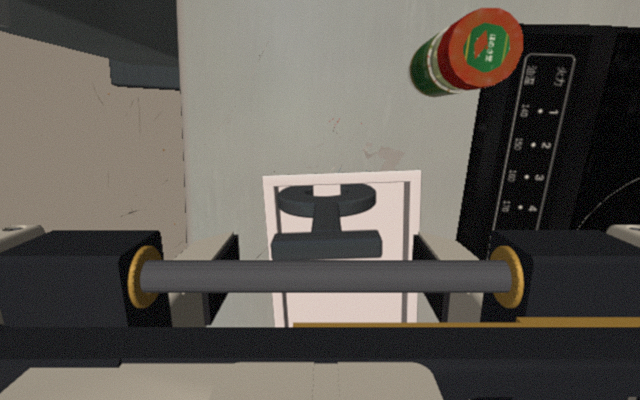

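View pics/s8.png

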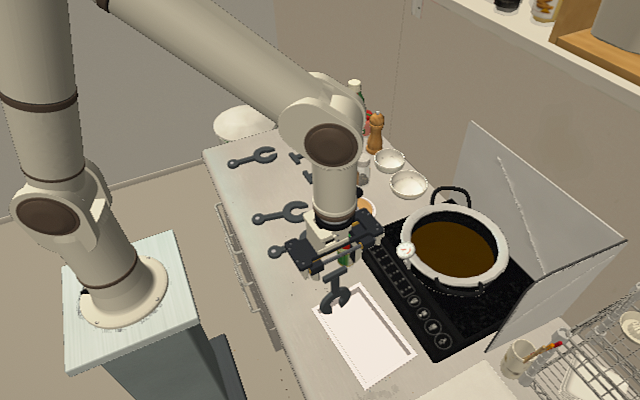

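```bash
python3 -m inch '[0,-0.12,-0.2,0,0,0,0,0,-0.2,0,0,0,0,0,0,0,0,0,0,0,0,0,0,0]' 85 15; python3 -m inch '[0,0,0,0,0,0,0,0,0,0,0,0,0,0,0,0,0,0,0,0,0,0,0,0]' 50 15;  python3 -c "
from h import *
st()
snap('scene','s9')
"
```

```text
t: 13.18
tcp_pos: [0.4601, -0.2948, 0.1375]
ee_rot: [0.485, 0.513, -0.485, 0.517]
force: [-0.8, -0.5, 0.9]
grip_width: 0.924
t: 13.68
tcp_pos: [0.4603, -0.2949, 0.138]
ee_rot: [0.485, 0.513, -0.485, 0.517]
force: [-0.5, 1.3, -0.7]
grip_width: 0.563
t 13.68 tcp [ 0.4603 -0.2949  0.138 ] jawyaw 3.4 toolx [ 0.004 -0.004 -1.   ] F [-0.5  1.3 -0.7] g 0.563 q [ 0.36  0.36  0.2   1.9  -0.09  0.88  0.66]
```

View pics/s9.png

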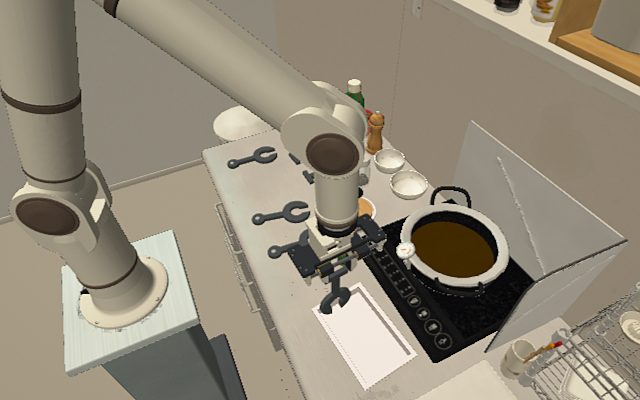

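```bash
python3 -m inch '[0,0,0,0,0,0]' 50 15;  python3 -c "
from h import *
st()
snap('wrist','w9')
"
```

```text
t: 13.85
tcp_pos: [0.4604, -0.2949, 0.138]
ee_rot: [0.485, 0.513, -0.485, 0.517]
force: [0.8, -0.3, 0.1]
grip_width: 0.546
t 13.85 tcp [ 0.4604 -0.2949  0.138 ] jawyaw 3.4 toolx [ 0.004 -0.004 -1.   ] F [ 0.8 -0.3  0.1] g 0.546 q [ 0.36  0.36  0.2   1.9  -0.09  0.88  0.66]
```

View pics/w9.png

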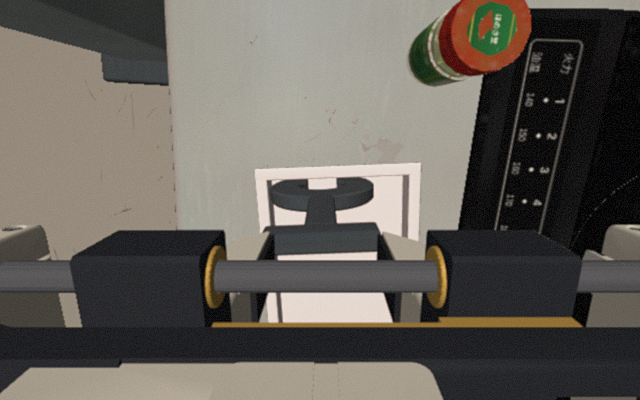

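Run:
```python
from h import *
c=load('w9')
for p in [(285,232),(325,232),(370,232),(285,246),(325,246),(370,246),(320,210),(300,195),(255,280),(240,250),(400,250),(390,290),(268,290)]: print(p,np.round(pix2w(c,*p),4))
```

```text
(285, 232) [ 0.4395 -0.2877  0.1536]
(325, 232) [ 0.4593 -0.2858  0.1556]
(370, 232) [ 0.4814 -0.2845  0.1557]
(285, 246) [ 0.4401 -0.2938  0.1566]
(325, 246) [ 0.4597 -0.293   0.1558]
(370, 246) [ 0.4819 -0.2914  0.1567]
(320, 210) [ 0.4564 -0.2855  0.1179]
(300, 195) [ 0.4419 -0.2867  0.0782]
(255, 280) [ 0.4414 -0.2685  0.2408]
(240, 250) [ 0.4235 -0.2871  0.1803]
(400, 250) [ 0.4901 -0.2822  0.1826]
(390, 290) [ 0.474  -0.2698  0.2398]
(268, 290) [ 0.4444 -0.2714  0.2399]
```

```bash
python3 -m inch '[0,0,0,0,0,0,0,0,0,0,0,0]' 44 15;  python3 -c "
from h import *
st()
snap('wrist','w10')
"
```

```text
t: 14.15
tcp_pos: [0.4603, -0.2948, 0.1379]
ee_rot: [0.485, 0.513, -0.485, 0.517]
force: [-0.2, -0.8, 0.3]
grip_width: 0.48
t 14.15 tcp [ 0.4603 -0.2948  0.1379] jawyaw 3.4 toolx [ 0.004 -0.004 -1.   ] F [-0.2 -0.8  0.3] g 0.480 q [ 0.36  0.36  0.2   1.9  -0.09  0.88  0.66]
```

View pics/w10.png

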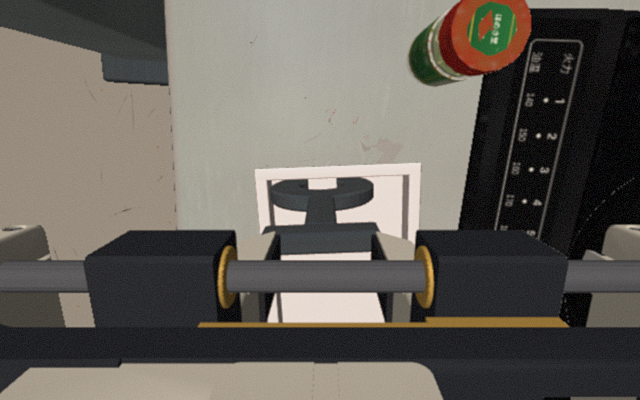

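Run:
```python
from h import *
c=load('w10')
i=cv2.imread('pics/w10.png')
cv2.imwrite('pics/w10c.png',cv2.resize(i[210:330,230:430],None,fx=4,fy=4,interpolation=cv2.INTER_CUBIC))
for p in [(266,240),(270,236),(275,236),(278,240),(372,236),(376,240),(383,240),(390,240),(400,240),(405,236),(270,260),(380,260),(378,280)]: print(p,np.round(pix2w(c,*p),4))
```

```text
(266, 240) [ 0.4326 -0.2862  0.1693]
(270, 236) [ 0.4336 -0.2864  0.1636]
(275, 236) [ 0.4355 -0.2874  0.1604]
(278, 240) [ 0.4376 -0.2874  0.1655]
(372, 236) [ 0.4819 -0.285   0.1596]
(376, 240) [ 0.4829 -0.2847  0.1656]
(383, 240) [ 0.4854 -0.2832  0.1693]
(390, 240) [ 0.4882 -0.2825  0.1705]
(400, 240) [ 0.493  -0.2827  0.1693]
(405, 236) [ 0.5352 -0.3332  0.0212]
(270, 260) [ 0.444  -0.2659  0.2348]
(380, 260) [ 0.4718 -0.2643  0.2347]
(378, 280) [ 0.4706 -0.2668  0.2407]
```

View pics/w10c.png

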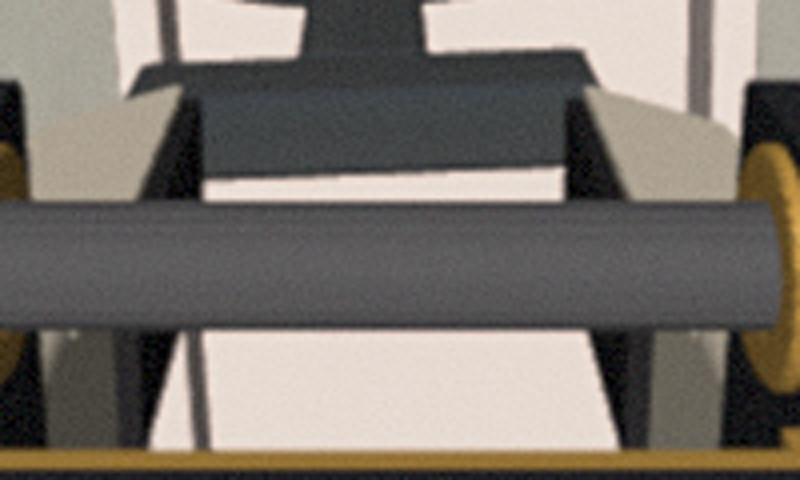

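Run:
```python
from h import *
for f,tz in [('w1',.1735),('w8',.150),('w9',.138),('w10',.138),('w5',.1347),('w2',.0464)]:
    c=load(f); best=[]
    for v in range(225,262):
        for u in list(range(200,460)):
            p=pix2w(c,u,v)
            d=c['z_map'][v,u]
            best.append((d,u,v,*np.round(p,3)))
    b=np.array(best)
    # points with height above tcp between -5 and 60mm
    m=(b[:,5]>tz-.01)&(b[:,5]<tz+.06)&(b[:,0]>.02)
    q=b[m]; q=q[np.argsort(q[:,5])]
    print(f,tz,len(q)); print(q[:4])
```

```text
w1 0.1735 2348
[[ 1.68728665e-01  3.87000000e+02  2.43000000e+02  5.59000000e-01
  -2.60000000e-02  1.92000000e-01]
 [ 1.67631328e-01  3.92000000e+02  2.33000000e+02  5.54000000e-01
  -2.40000000e-02  1.92000000e-01]
 [ 1.67859137e-01  3.92000000e+02  2.34000000e+02  5.55000000e-01
  -2.40000000e-02  1.92000000e-01]
 [ 1.67095870e-01  2.54000000e+02  2.32000000e+02  5.55000000e-01
  -9.10000000e-02  1.93000000e-01]]
w8 0.15 5231
[[ 1.97451890e-01  3.31000000e+02  2.28000000e+02  4.60000000e-01
  -2.86000000e-01  1.40000000e-01]
 [ 1.97715476e-01  3.34000000e+02  2.28000000e+02  4.62000000e-01
  -2.86000000e-01  1.40000000e-01]
 [ 1.97621450e-01  3.35000000e+02  2.28000000e+02  4.62000000e-01
  -2.86000000e-01  1.40000000e-01]
 [ 1.97898149e-01  3.36000000e+02  2.28000000e+02  4.63000000e-01
  -2.86000000e-01  1.40000000e-01]]
w9 0.138 5191
[[ 1.81828216e-01  2.65000000e+02  2.26000000e+02  4.28000000e-01
  -2.89000000e-01  1.42000000e-01]
 [ 1.81918681e-01  2.75000000e+02  2.25000000e+02  4.33000000e-01
  -2.88000000e-01  1.42000000e-01]
 [ 1.80931449e-01  2.70000000e+02  2.25000000e
[... 715 characters left out ...]
000000e+02  2.34000000e+02  4.61000000e-01
  -3.27000000e-01  1.54000000e-01]
 [ 1.67547956e-01  3.37000000e+02  2.34000000e+02  4.72000000e-01
  -3.25000000e-01  1.54000000e-01]
 [ 1.67794123e-01  3.15000000e+02  2.34000000e+02  4.61000000e-01
  -3.27000000e-01  1.54000000e-01]]
w2 0.0464 1444
[[ 1.85537040e-01  3.36000000e+02  2.29000000e+02  5.58000000e-01
  -4.10000000e-02  4.80000000e-02]
 [ 1.85428545e-01  3.36000000e+02  2.28000000e+02  5.58000000e-01
  -4.10000000e-02  4.80000000e-02]
 [ 1.84999526e-01  3.36000000e+02  2.25000000e+02  5.56000000e-01
  -4.10000000e-02  4.80000000e-02]
 [ 1.83919877e-01  3.03000000e+02  2.25000000e+02  5.56000000e-01
  -5.90000000e-02  4.90000000e-02]]
```

```bash
python3 -m inch '[0,0,0,0,0,0,0,0.12,0,0,0,0,0,0,0,0,0,0,0,0,-0.2,0,0,0,0,0,-0.2,0,0,0,0,0,0,0,0,0]' 85 15; python3 -m inch '[0,0,0,0,0,0,0,0,0,0,0,0,0,0,0,0,0,0,0,0,0,0,0,0,0,0,0,0,0,0]' 50 15;  python3 -c "
from h import *
st()
snap('wrist','w11')
"
```

```text
t: 14.95
tcp_pos: [0.4601, -0.2893, 0.1205]
ee_rot: [0.485, 0.513, -0.485, 0.517]
force: [1.0, -0.5, 0.3]
grip_width: 0.922
t: 15.58
tcp_pos: [0.4599, -0.2896, 0.1205]
ee_rot: [0.485, 0.513, -0.485, 0.516]
force: [0.0, 0.5, -1.4]
grip_width: 0.652
t 15.57 tcp [ 0.4599 -0.2896  0.1205] jawyaw 3.4 toolx [ 0.003 -0.004 -1.   ] F [ 0.   0.5 -1.4] g 0.652 q [ 0.36  0.38  0.19  1.92 -0.09  0.84  0.65]
```

View pics/w11.png

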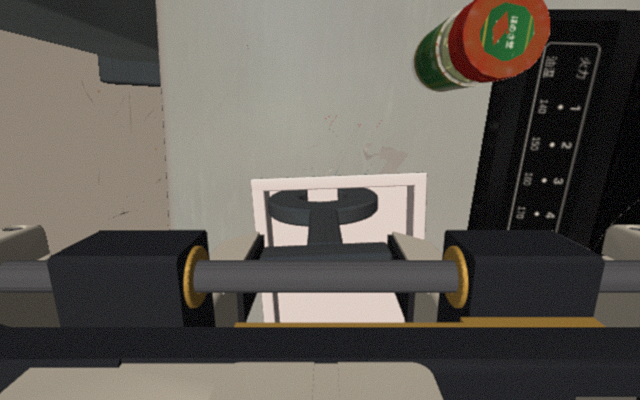

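```bash
python3 -m inch '[0.04,-0.47,-0.03,0,0,0,0.04,-0.47,-0.1,0,0,0,0.04,-0.45,-0.17,0,0,0,0.04,-0.45,-0.2,0,0,0,0.04,-0.4,-0.27,0,0,0,0.04,-0.38,-0.3,0,0,0,0.02,-0.3,-0.37,0,0,0,0,0,0,0,0,0]' 50 9;  python3 -c "
from h import *
st()
snap('scene','s11')
"
```

```text
t: 16.62
tcp_pos: [0.4692, -0.4164, 0.0573]
ee_rot: [0.485, 0.513, -0.486, 0.516]
force: [-1.1, -0.2, 0.3]
grip_width: 0.652
t 16.62 tcp [ 0.4692 -0.4164  0.0573] jawyaw 3.3 toolx [ 0.002 -0.005 -1.   ] F [-1.1 -0.2  0.3] g 0.652 q [ 0.54  0.6   0.19  1.74 -0.15  0.81  0.86]
```

View pics/s11.png

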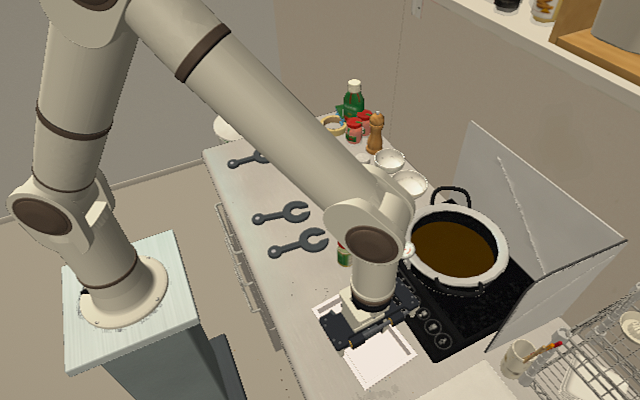

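```bash
python3 -m inch '[0.02,-0.2,-0.4,0,0,0,0.02,-0.12,-0.4,0,0,0,0,-0.08,-0.4,0,0,0,0,0,-0.3,0,0,0,0,0,0,0,0,0]' 50 9;  python3 -c "
from h import *
st()
c=snap('wrist','w12')
"
```

```text
t: 17.3
tcp_pos: [0.4724, -0.431, -0.0061]
ee_rot: [0.484, 0.513, -0.485, 0.517]
force: [-0.4, 0.9, 0.1]
grip_width: 0.652
t 17.30 tcp [ 0.4724 -0.431  -0.0061] jawyaw 3.5 toolx [ 0.003 -0.004 -1.   ] F [-0.4  0.9  0.1] g 0.652 q [ 0.57  0.71  0.17  1.72 -0.17  0.72  0.89]
```

View pics/w12.png

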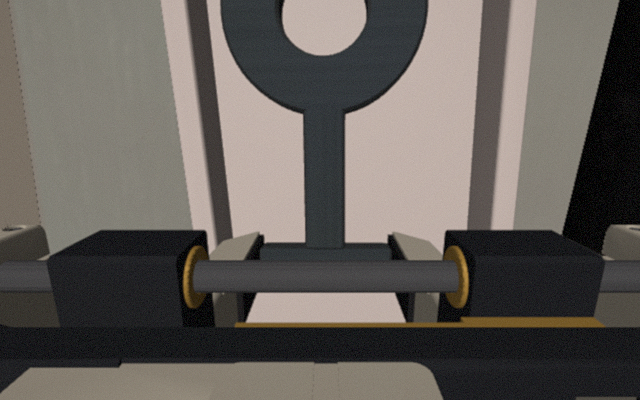

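```bash
python3 -m inch '[0.2,0,0,0,0,0,0,0,-0.12,0,0,0,0,0,0,0,0,0]' 50 9; python3 -m inch '[0,0,0,0,0,0,0,0,0,0,0,0,0,0,0.3,0,0,0,0,0,0.6,0,0,0,0,0,0.8,0,0,0,0,0.5,0.8,0,0,0,0,0.8,0.8,0,0,0,0,0.8,0,0,0,0]' 65 9;  python3 -c "
from h import *
st()
c=snap('wrist','w13')
c=snap('scene','s13')
"
```

```text
t: 17.73
tcp_pos: [0.4822, -0.4308, -0.0096]
ee_rot: [0.484, 0.513, -0.484, 0.517]
force: [-0.8, -1.1, -0.1]
grip_width: 0.651
t: 18.73
tcp_pos: [0.4821, -0.3494, 0.132]
ee_rot: [0.486, 0.509, -0.486, 0.518]
force: [0.6, 0.5, -0.4]
grip_width: 0.704
t 18.73 tcp [ 0.4821 -0.3494  0.132 ] jawyaw 3.2 toolx [ 0.01  -0.009 -1.   ] F [ 0.6  0.5 -0.4] g 0.704 q [ 0.42  0.45  0.21  1.79 -0.11  0.9   0.73]
```

View pics/w13.png

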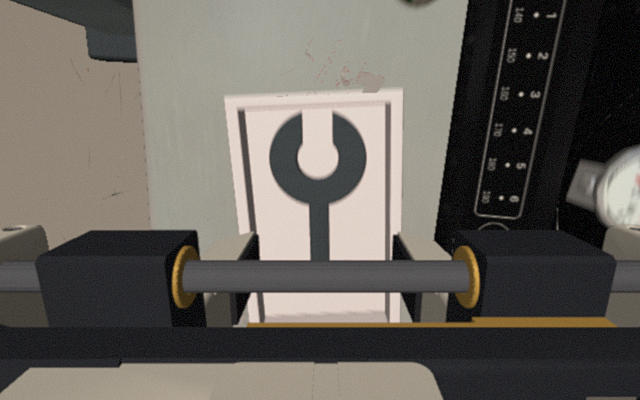

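View pics/s13.png

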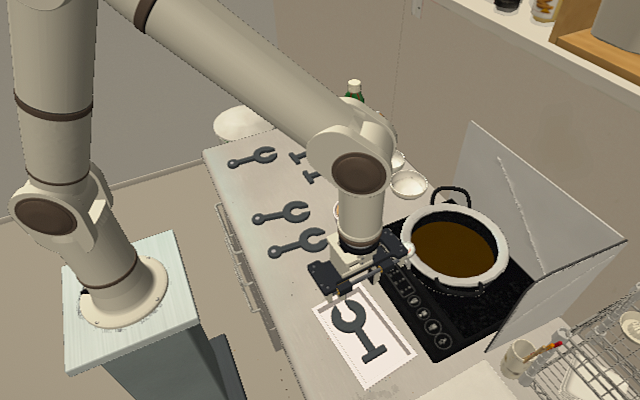

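```bash
python3 -m inch '[-0.1,0.5,1,0,0,0.9,-0.13,0.6,0.5,0,0,0.9,-0.13,0.65,0,0,0,0.9,-0.13,0.65,0,0,0,0.9,-0.13,0.65,0,0,0,0.9,-0.13,0.65,0,0,0,0.9,-0.13,0.65,0,0,0,0.9,-0.13,0.65,0,0,0,0.9]' 60 60; python3 -c "
from h import *
st()"
```

```text
t: 19.82
tcp_pos: [0.4395, -0.1475, 0.1962]
ee_rot: [0.17, 0.681, -0.168, 0.692]
force: [-0.0, 0.0, -0.0]
grip_width: 0.655
t 19.82 tcp [ 0.4395 -0.1475  0.1962] jawyaw 62.4 toolx [ 0.015 -0.001 -1.   ] F [-0.  0. -0.] g 0.655 q [ 0.3   0.14 -0.04  2.03  0.    0.95  1.35]
```

```bash
python3 -m inch '[-0.08,0.55,-0.5,0,0.05,0.75,-0.08,0.55,-0.7,0,0.06,0.75,-0.05,0.45,-0.5,0,0,0.7,0,0.2,0,0,0,0.3,0,0,0,0,0,0,0,0,0,0,0,0]' 60 60; python3 -c "
from h import *
st();snap('wrist','w14');snap('top','t14')
i=cv2.imread('pics/t14.png')
cv2.imwrite('pics/t14c.png',cv2.resize(i[145:285,170:370],None,fx=4,fy=4,interpolation=cv2.INTER_CUBIC))"
```

```text
t: 20.58
tcp_pos: [0.4337, -0.0794, 0.1314]
ee_rot: [0.044, 0.703, -0.045, 0.708]
force: [0.5, 0.4, -0.6]
grip_width: 0.653
t 20.57 tcp [ 0.4337 -0.0794  0.1314] jawyaw 82.7 toolx [ 0.007 -0.002 -1.   ] F [ 0.5  0.4 -0.6] g 0.653 q [ 0.24  0.2  -0.13  2.14  0.04  0.8   1.53]
```

View pics/w14.png

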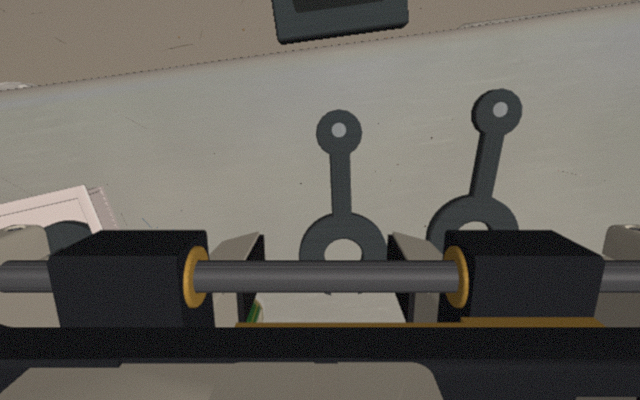

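View pics/t14c.png

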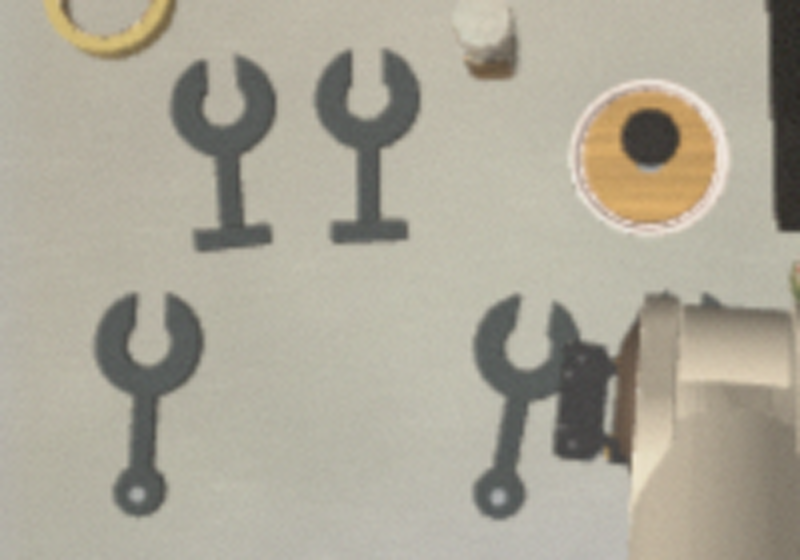

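Run:
```python
from h import *
c=load('w14')
a=pix2w(c,343,256,.012);b=pix2w(c,338.5,130,.012);print(a,b,np.hypot(*(a-b)[:2]),np.degrees(np.arctan2((a-b)[1],(a-b)[0])))
for p in [(341,180),(320,250)]: print(pix2w(c,*p))
```

```text
[ 0.49785541 -0.07209539  0.012     ] [ 0.38329384 -0.06287583  0.012     ] 0.11493195438543513 -4.6010726911116695
[ 0.4264963  -0.06567885  0.01070166]
[ 0.48969175 -0.09260377  0.01089563]
```

```bash
python3 -m inch '[-0.13,0.32,-0.3,0,0.03,0.25,0,0,-0.8,0,0,0,0,0,-0.8,0,0,0,0,0,-0.8,0,0,0,0,0,-0.4,0,0,0,0,0,0,0,0,0]' 60 60; python3 -c "
from h import *
st()"
```

```text
t: 21.42
tcp_pos: [0.4268, -0.0628, 0.0026]
ee_rot: [0.03, 0.705, -0.03, 0.708]
force: [0.2, 0.1, -0.5]
grip_width: 0.653
t 21.43 tcp [ 0.4268 -0.0628  0.0026] jawyaw 85.1 toolx [ 0.004 -0.    -1.   ] F [ 0.2  0.1 -0.5] g 0.653 q [ 0.19  0.44 -0.12  2.23  0.11  0.48  1.47]
```

```bash
python3 -m inch '[0.03,-0.06,-0.2,0,0,0,0,0,-0.13,0,0,0,0,0,0,0,0,0]' 60 60; python3 -c "
from h import *
st()"
```

```text
t: 21.8
tcp_pos: [0.429, -0.065, -0.0104]
ee_rot: [0.03, 0.704, -0.03, 0.709]
force: [0.4, 0.7, 0.2]
grip_width: 0.649
t 21.80 tcp [ 0.429  -0.065  -0.0104] jawyaw 85.2 toolx [ 0.006 -0.    -1.   ] F [0.4 0.7 0.2] g 0.649 q [ 0.19  0.47 -0.11  2.23  0.12  0.45  1.47]
```

```bash
python3 -m inch '[0,0,-0.12,0,0,0,0,0,0,0,0,0]' 60 60; python3 -m inch '[0,0,0,0,0,0,0,0,0,0,0,0,0,0,0,0,0,0,0,0,0,0,0,0]' 8 60; python3 -c "
from h import *
st();snap('wrist','w15')"
```

```text
t: 22.05
tcp_pos: [0.4296, -0.0651, -0.0149]
ee_rot: [0.03, 0.704, -0.03, 0.709]
force: [0.2, -0.0, 0.7]
grip_width: 0.654
t: 22.55
tcp_pos: [0.43, -0.0652, -0.0145]
ee_rot: [0.03, 0.704, -0.03, 0.709]
force: [-0.5, -1.1, 0.6]
grip_width: 0.265
t 22.55 tcp [ 0.43   -0.0652 -0.0145] jawyaw 85.2 toolx [ 0.008 -0.001 -1.   ] F [-0.5 -1.1  0.6] g 0.265 q [ 0.18  0.48 -0.11  2.23  0.12  0.44  1.47]
```

View pics/w15.png

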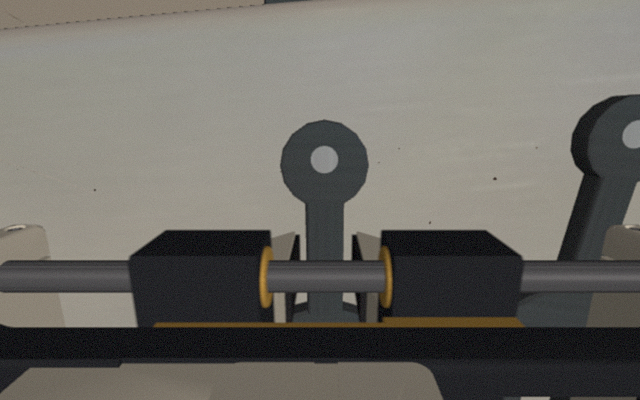

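```bash
python3 -m inch '[0,0,0,0,0,0,0,0,0,0,0,0,0,0,0,0,0,0,0,0,0.25,0,0,0,0,0,0.4,0,0,0,0,0,0,0,0,0]' 8 60; python3 -c "
from h import *
st();c=snap('wrist','w16')
for p in [(325,190),(325,225),(300,160)]: print(pix2w(c,*p))"
```

```text
t: 23.35
tcp_pos: [0.4292, -0.0651, 0.0126]
ee_rot: [0.03, 0.704, -0.03, 0.709]
force: [-0.6, 0.4, -1.5]
grip_width: 0.179
t 23.35 tcp [ 0.4292 -0.0651  0.0126] jawyaw 85.2 toolx [ 0.007 -0.    -1.   ] F [-0.6  0.4 -1.5] g 0.179 q [ 0.2   0.42 -0.12  2.22  0.1   0.5   1.48]
[ 0.39605648 -0.06337609  0.03823767]
[ 0.4123591  -0.06474595  0.03900181]
[ 0.38166981 -0.07325763  0.03788951]
```

View pics/w16.png

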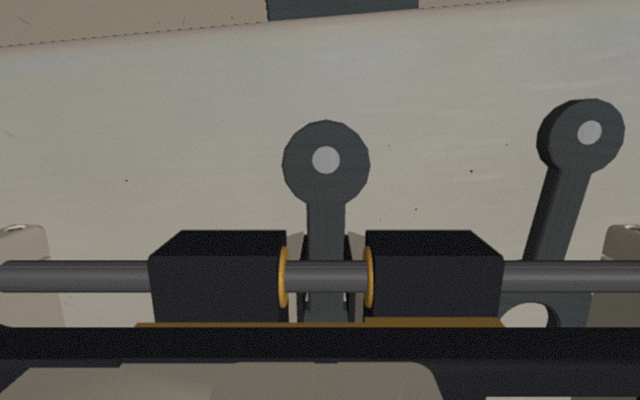

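```bash
python3 -m inch '[0.1,0.1,0.5,0,0,-0.15,0.4,0.2,0.3,0,0,-0.2,0.4,0.25,0,0,0,-0.2,0.4,0.25,0,0,0,-0.2,0.4,0.2,0,0,0,-0.1,0.2,0.1,0,0,0,0,0,0,0,0,0,0,0,0,0,0,0,0]' 8 60; python3 -c "
from h import *
st();c=snap('wrist','w17')"
```

```text
t: 24.4
tcp_pos: [0.5022, -0.0204, 0.0416]
ee_rot: [0.073, 0.704, -0.073, 0.702]
force: [-0.9, -0.7, -1.6]
grip_width: 0.183
t 24.40 tcp [ 0.5022 -0.0204  0.0416] jawyaw 78.1 toolx [-0.003 -0.001 -1.   ] F [-0.9 -0.7 -1.6] g 0.183 q [ 0.08  0.45 -0.11  2.04  0.08  0.65  1.28]
```

View pics/w17.png

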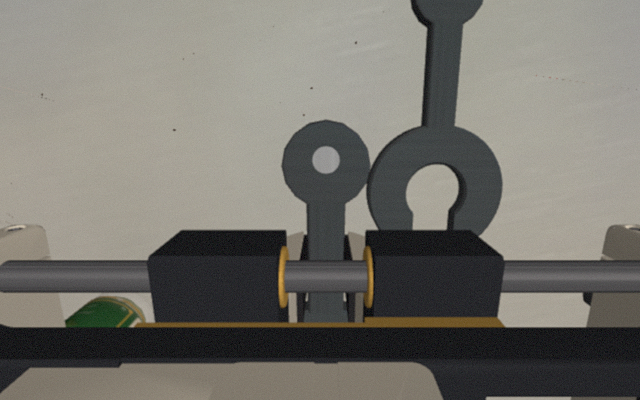

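Run:
```python
from h import *
for n in('scene','top'):
    snap(n,n+'18'); i=cv2.imread('pics/%s18.png'%n)
    c=load(n+'18'); u,v=w2pix(c,(.61,-.04,.05)).astype(int); print(u,v)
    cv2.imwrite('pics/%s18c.png'%n,cv2.resize(i[v-40:v+40,u-50:u+50],None,fx=7,fy=7,interpolation=cv2.INTER_CUBIC))
```

```text
343 209
329 192
```

View pics/scene18c.png

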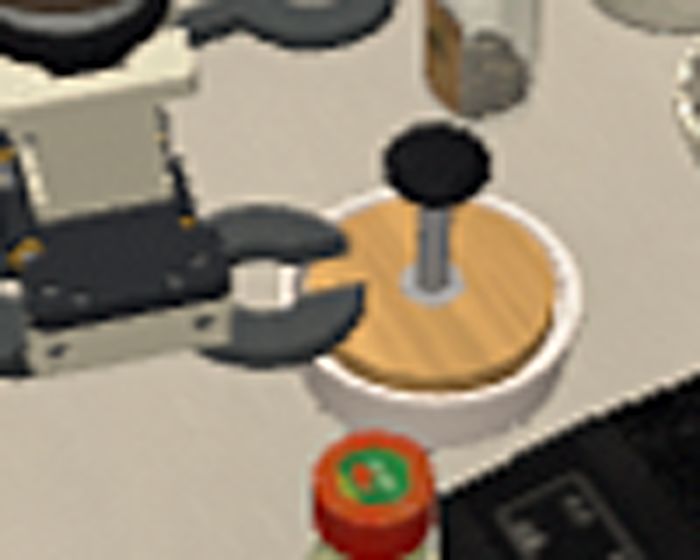

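View pics/top18c.png

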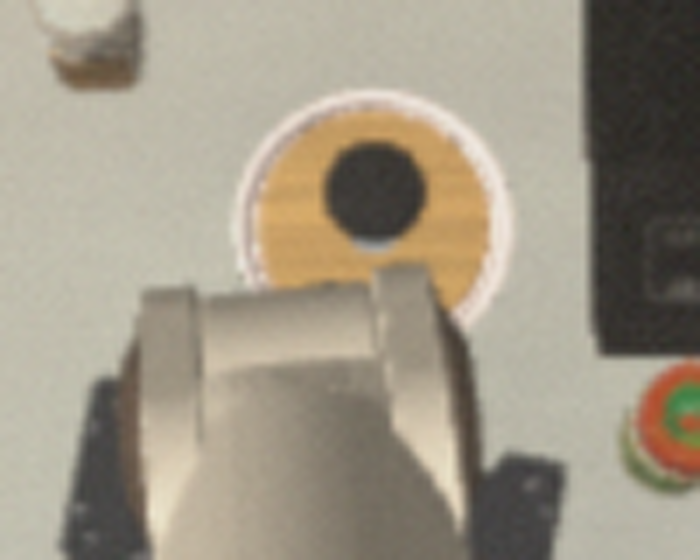

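Run:
```python
from h import *
c=load('scene18')
f=lambda x,y,z:pix2w(c,343-50+(x+.5)/7-.5,209-40+(y+.5)/7-.5,z)
a=f(340,256,.068);b=f(362,285,.068); print('horn top corners inner',a,b,(a+b)/2)
print('bore',f(262,283,.068))
print('rod',f(430,295,.04))
for p in [(300,235),(320,320)]: print(pix2w(c,293+p[0]/7-.5,169+p[1]/7-.5))
```

```text
horn top corners inner [ 0.60410916 -0.038579    0.068     ] [ 0.60455012 -0.05685808  0.068     ] [ 0.60432964 -0.04771854  0.068     ]
bore [ 0.56934126 -0.0377073   0.068     ]
rod [ 0.63943769 -0.05144464  0.04      ]
[ 0.5945045  -0.02128909  0.06912253]
[ 0.58157173 -0.06440914  0.06626556]
```

```bash
python3 -m inch '[0.3,-0.01,0,0,0,0,0.3,-0.06,0,0,0,0,0.3,-0.06,0,0,0,0,0.1,-0.02,0,0,0,0,0,0,0,0,0,0]' 8 60
python3 - <<'E'
from h import *
st()
for n in('scene',):
    snap(n,n+'19'); i=cv2.imread('pics/%s19.png'%n)
    c=load(n+'19'); u,v=343,209
    cv2.imwrite('pics/%s19c.png'%n,cv2.resize(i[v-40:v+40,u-50:u+50],None,fx=7,fy=7,interpolation=cv2.INTER_CUBIC))
E
```

```text
t: 25.18
tcp_pos: [0.5461, -0.0277, 0.0421]
ee_rot: [0.073, 0.704, -0.074, 0.703]
force: [-0.2, 0.6, -1.7]
grip_width: 0.181
t 25.18 tcp [ 0.5461 -0.0277  0.0421] jawyaw 78.0 toolx [-0.001 -0.001 -1.   ] F [-0.2  0.6 -1.7] g 0.181 q [ 0.08  0.51 -0.1   1.94  0.08  0.7   1.3 ]
```

View pics/scene19c.png

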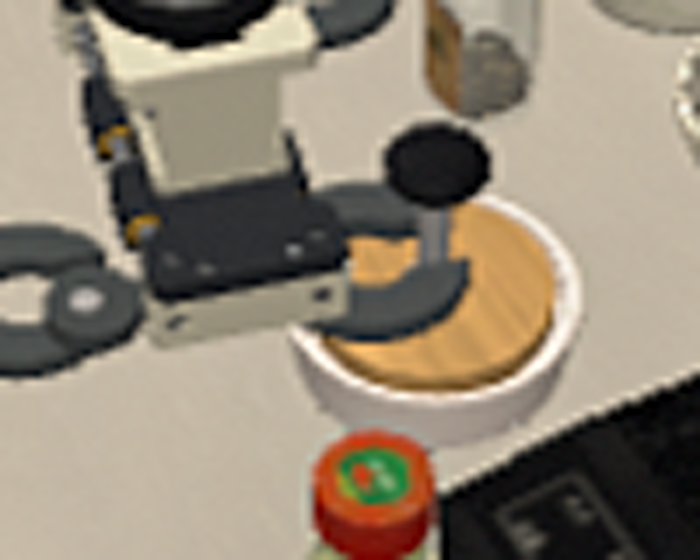

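```bash
python3 -m inch '[0.25,-0.05,0,0,0,0,0.25,-0.05,0,0,0,0,0.12,-0.02,0,0,0,0,0,0,0,0,0,0,0,0,-0.15,0,0,0,0,0,-0.1,0,0,0,0,0,0,0,0,0]' 8 60
python3 - <<'E'
from h import *
st()
for n in('scene',):
    snap(n,n+'20'); i=cv2.imread('pics/%s20.png'%n)
    u,v=343,209
    cv2.imwrite('pics/%s20c.png'%n,cv2.resize(i[v-40:v+40,u-50:u+50],None,fx=7,fy=7,interpolation=cv2.INTER_CUBIC))
E
```

```text
t: 26.1
tcp_pos: [0.571, -0.0326, 0.0309]
ee_rot: [0.073, 0.704, -0.074, 0.702]
force: [-0.1, -0.2, -1.3]
grip_width: 0.184
t 26.10 tcp [ 0.571  -0.0326  0.0309] jawyaw 78.1 toolx [-0.003 -0.001 -1.   ] F [-0.1 -0.2 -1.3] g 0.184 q [ 0.09  0.56 -0.1   1.88  0.08  0.71  1.3 ]
```

View pics/scene20c.png

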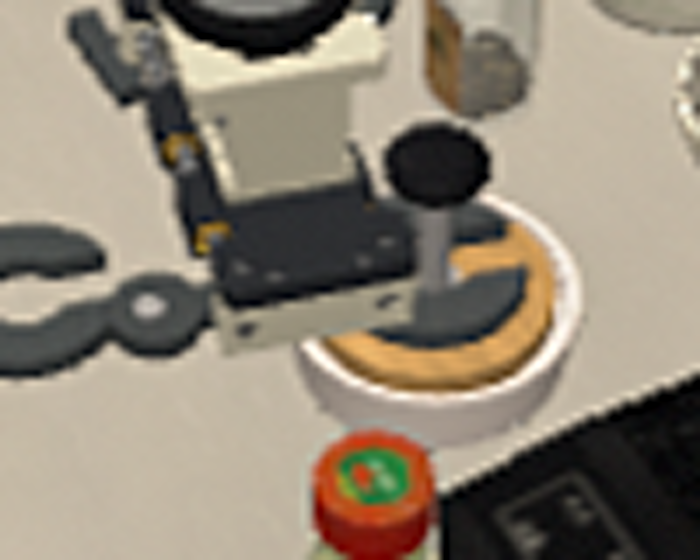

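```bash
python3 -m inch '[0,0,-0.1,0,0,0,0,0,0,0,0,0]' 8 60; python3 -m inch '[0,0,0,0,0,0,0,0,0,0,0,0,0,0,0,0,0,0,0,0,0.4,0,0,0,0,0,0.8,0,0,0,0,0,0.8,0,0,0,-0.5,0.3,0.5,0,0,0,-0.5,0.5,0,0,0,0]' 45 60
python3 - <<'E'
from h import *
st()
for n in('scene',):
    snap(n,n+'21'); i=cv2.imread('pics/%s21.png'%n)
    u,v=343,209
    cv2.imwrite('pics/%s21c.png'%n,cv2.resize(i[v-40:v+40,u-50:u+50],None,fx=7,fy=7,interpolation=cv2.INTER_CUBIC))
snap('top','top21'); i=cv2.imread('pics/top21.png')
cv2.imwrite('pics/top21c.png',cv2.resize(i[145:285,170:370],None,fx=4,fy=4,interpolation=cv2.INTER_CUBIC))
E
```

```text
t: 26.4
tcp_pos: [0.5712, -0.0325, 0.027]
ee_rot: [0.073, 0.704, -0.074, 0.703]
force: [-0.1, -0.5, -1.7]
grip_width: 0.183
t: 27.4
tcp_pos: [0.5339, -0.0018, 0.1358]
ee_rot: [0.074, 0.701, -0.075, 0.705]
force: [0.2, 0.6, -0.0]
grip_width: 0.492
t 27.40 tcp [ 0.5339 -0.0018  0.1358] jawyaw 77.9 toolx [ 0.005 -0.002 -1.   ] F [ 0.2  0.6 -0. ] g 0.492 q [ 0.06  0.35 -0.12  1.92  0.06  0.87  1.26]
```

View pics/scene21c.png

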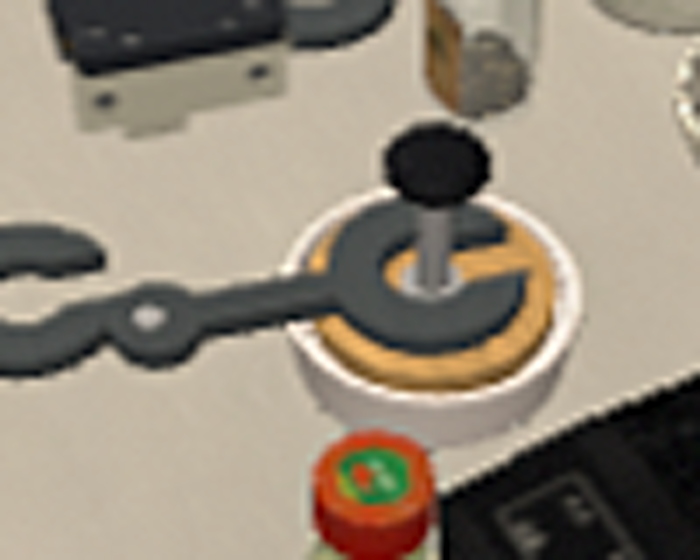

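View pics/top21c.png

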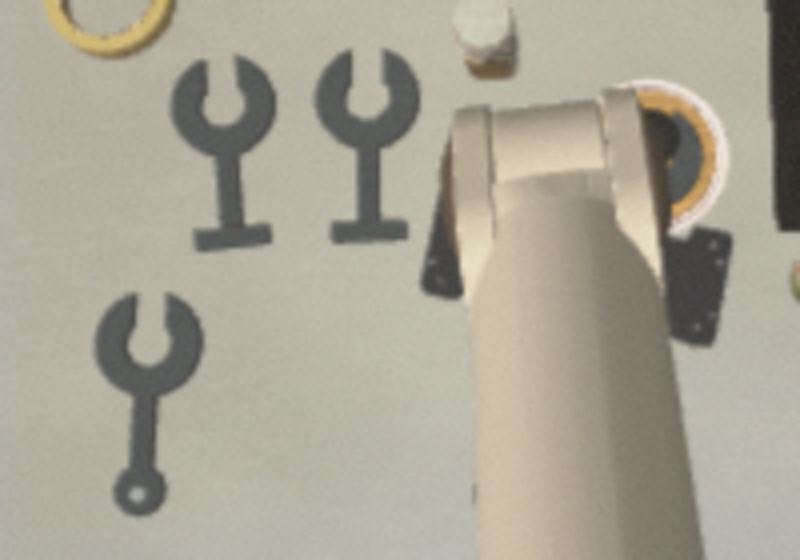

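```bash
python3 -m inch '[-0.5,0.35,0,0,0,0,-0.7,0.45,-0.3,0,0,0,-0.7,0.45,-0.6,0,0,0,-0.6,0.3,-0.6,0,0,0,-0.1,0.1,-0.5,0,0,0,0,0,-0.3,0,0,0,0,0,0,0,0,0]' 60 60
python3 - <<'E'
from h import *
st()
snap('wrist','w22')
E
```

```text
t: 28.38
tcp_pos: [0.4314, 0.0662, 0.0461]
ee_rot: [0.074, 0.698, -0.074, 0.708]
force: [0.2, 0.8, 0.1]
grip_width: 0.648
t 28.38 tcp [0.4314 0.0662 0.0461] jawyaw 78.0 toolx [ 0.014 -0.001 -1.   ] F [0.2 0.8 0.1] g 0.648 q [-0.08  0.35 -0.15  2.21  0.1   0.58  1.05]
```

View pics/w22.png

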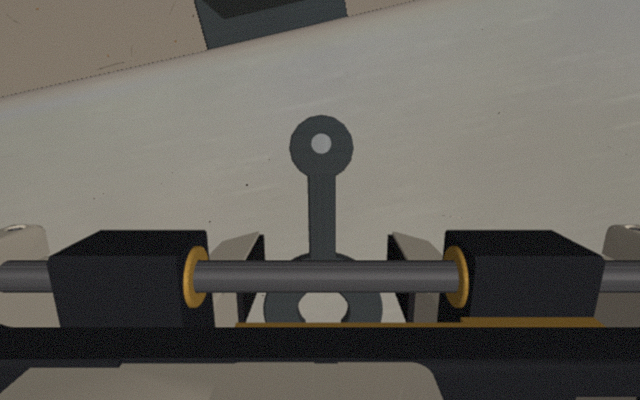

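```bash
python3 -m inch '[-0.02,-0.05,-0.4,0,0.1,0,0,0,-0.4,0,0,0,0,0,-0.4,0,0,0,0,0,-0.15,0,0,0,0,0,0,0,0,0]' 60 60; python3 -c "
from h import *
st()"
```

```text
t: 29.05
tcp_pos: [0.4386, 0.0629, -0.0047]
ee_rot: [0.075, 0.699, -0.075, 0.707]
force: [-0.0, 0.3, 0.2]
grip_width: 0.652
t 29.05 tcp [ 0.4386  0.0629 -0.0047] jawyaw 77.8 toolx [ 0.01 -0.   -1.  ] F [-0.   0.3  0.2] g 0.652 q [-0.09  0.46 -0.13  2.21  0.13  0.47  1.03]
```

```bash
python3 -m inch '[-0.22,0.02,0,0,0,0,0,0,-0.15,0,0,0,0,0,-0.1,0,0,0,0,0,0,0,0,0]' 60 60; python3 -c "
from h import *
st()"
```

```text
t: 29.55
tcp_pos: [0.4304, 0.0639, -0.0138]
ee_rot: [0.076, 0.699, -0.075, 0.708]
force: [0.1, -0.2, 0.1]
grip_width: 0.656
t 29.55 tcp [ 0.4304  0.0639 -0.0138] jawyaw 77.8 toolx [ 0.013  0.    -1.   ] F [ 0.1 -0.2  0.1] g 0.656 q [-0.11  0.47 -0.12  2.23  0.14  0.43  1.02]
```

```bash
python3 -m inch '[0,0,0,0,0,0,0,0,0,0,0,0,0,0,0,0,0,0,0,0,0,0,0,0,0,0,0,0,0,0,0,0,0,0,0,0,0,0,0.3,0,0,0,0,0,0.4,0,0,0]' 8 60; python3 -c "
from h import *
st()"; python3 -m inch '[0,0,0.3,0,0.1,0,0,0,0.2,0,0,0,0,0,0,0,0,0]'; python3 -c "
from h import *
st();c=snap('wrist','w23')
for p in [(325,190),(325,225),(300,160)]: print(pix2w(c,*p))"
```

```text
t: 30.55
tcp_pos: [0.429, 0.0637, 0.0144]
ee_rot: [0.075, 0.7, -0.075, 0.706]
force: [0.1, -0.0, -1.0]
grip_width: 0.177
t 30.55 tcp [0.429  0.0637 0.0144] jawyaw 77.8 toolx [ 0.009 -0.    -1.   ] F [ 0.1 -0.  -1. ] g 0.177 q [-0.09  0.41 -0.14  2.22  0.12  0.5   1.03]
t: 30.92
tcp_pos: [0.4295, 0.0637, 0.0373]
ee_rot: [0.075, 0.704, -0.075, 0.702]
force: [0.1, 0.0, -1.8]
grip_width: 0.182
t 30.93 tcp [0.4295 0.0637 0.0373] jawyaw 77.8 toolx [-0.002 -0.    -1.   ] F [ 0.1  0.  -1.8] g 0.182 q [-0.07  0.37 -0.16  2.2   0.1   0.58  1.05]
[0.39727802 0.06961618 0.06303562]
[0.41380468 0.06604067 0.06207882]
[0.38178613 0.06158369 0.06210952]
```

View pics/w23.png

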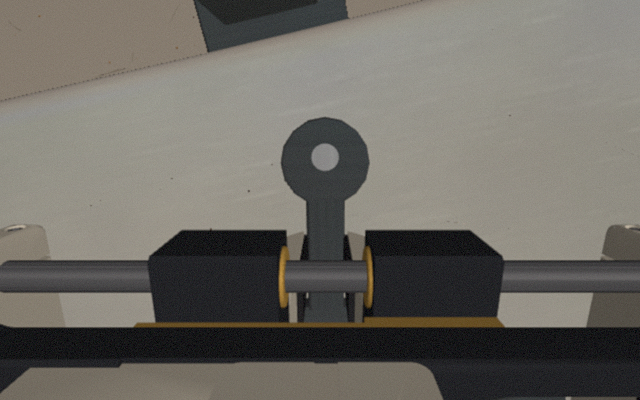

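```bash
python3 -m inch '[0,0,0.5,0,0,0,0.3,-0.4,0,0,0,0,0.4,-0.45,0,0,0,0,0.4,-0.45,0,0,0,0,0.4,-0.45,0,0,0,0,0.3,-0.35,0,0,0,0,0,0,0,0,0,0,0,0,0,0,0,0]' 8 60
python3 - <<'E'
from h import *
st()
for n in('scene',):
    snap(n,n+'24'); i=cv2.imread('pics/%s24.png'%n)
    u,v=343,209
    cv2.imwrite('pics/%s24c.png'%n,cv2.resize(i[v-40:v+40,u-50:u+50],None,fx=7,fy=7,interpolation=cv2.INTER_CUBIC))
E
```

```text
t: 31.98
tcp_pos: [0.4976, -0.0218, 0.0537]
ee_rot: [0.074, 0.707, -0.075, 0.699]
force: [-0.0, -0.3, -1.4]
grip_width: 0.18
t 31.98 tcp [ 0.4976 -0.0218  0.0537] jawyaw 78.0 toolx [-0.012 -0.    -1.   ] F [-0.  -0.3 -1.4] g 0.180 q [ 0.1   0.43 -0.13  2.04  0.08  0.69  1.27]
```

View pics/scene24c.png

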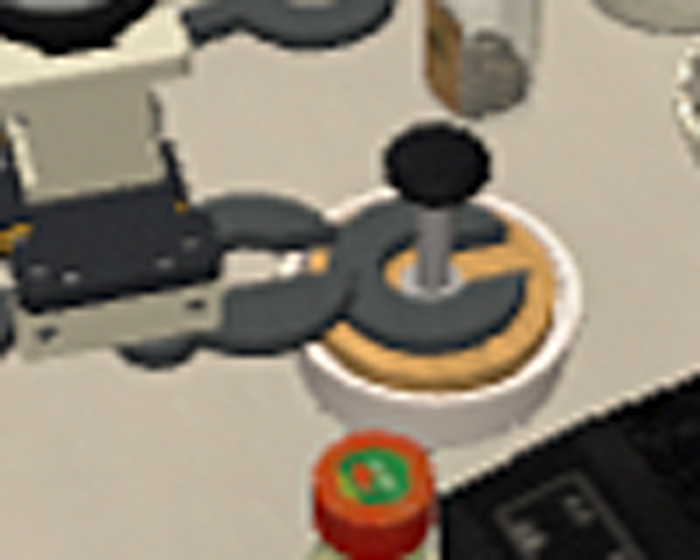

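```bash
python3 -m inch '[0.1,0.1,0.08,0,-0.08,0,0.3,-0.06,0,0,0,0,0.3,-0.06,0,0,0,0,0.3,-0.06,0,0,0,0,0.1,-0.02,0,0,0,0,0,0,0,0,0,0]' 8 60
python3 - <<'E'
from h import *
st()
for n in('scene',):
    snap(n,n+'25'); i=cv2.imread('pics/%s25.png'%n)
    u,v=343,209
    cv2.imwrite('pics/%s25c.png'%n,cv2.resize(i[v-40:v+40,u-50:u+50],None,fx=7,fy=7,interpolation=cv2.INTER_CUBIC))
E
```

```text
t: 32.78
tcp_pos: [0.545, -0.0243, 0.0574]
ee_rot: [0.073, 0.703, -0.073, 0.704]
force: [-0.7, -0.3, -1.7]
grip_width: 0.179
t 32.77 tcp [ 0.545  -0.0243  0.0574] jawyaw 78.1 toolx [ 0.001  0.    -1.   ] F [-0.7 -0.3 -1.7] g 0.179 q [ 0.1   0.48 -0.12  1.94  0.09  0.73  1.28]
```

View pics/scene25c.png

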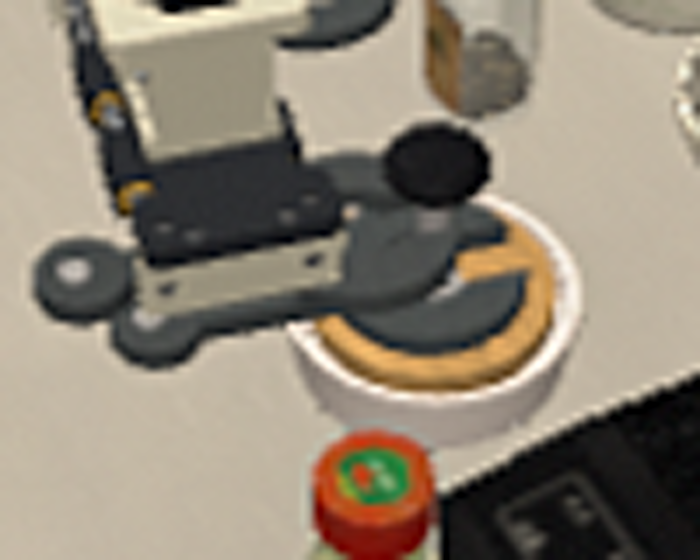

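```bash
python3 -m inch '[0.25,-0.09,0,0,0,0,0.25,-0.08,0,0,0,0,0.13,-0.04,0,0,0,0,0,0,-0.15,0,0,0,0,0,-0.15,0,0,0,0,0,-0.1,0,0,0,0,0,0,0,0,0]' 8 60
python3 - <<'E'
from h import *
st()
for n in('scene',):
    snap(n,n+'26'); i=cv2.imread('pics/%s26.png'%n)
    u,v=343,209
    cv2.imwrite('pics/%s26c.png'%n,cv2.resize(i[v-40:v+40,u-50:u+50],None,fx=7,fy=7,interpolation=cv2.INTER_CUBIC))
E
```

```text
t: 33.7
tcp_pos: [0.5706, -0.0333, 0.0397]
ee_rot: [0.073, 0.704, -0.073, 0.703]
force: [-0.7, -0.5, -0.3]
grip_width: 0.178
t 33.70 tcp [ 0.5706 -0.0333  0.0397] jawyaw 78.1 toolx [-0.001 -0.    -1.   ] F [-0.7 -0.5 -0.3] g 0.178 q [ 0.1   0.55 -0.12  1.88  0.09  0.72  1.3 ]
```

View pics/scene26c.png

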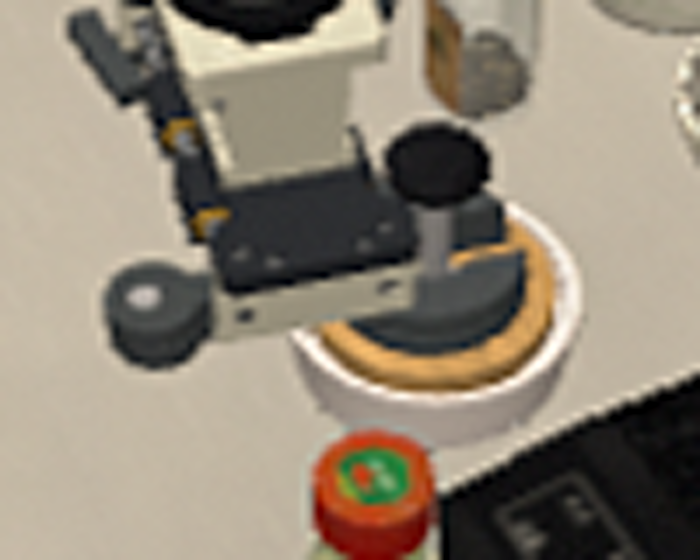

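```bash
python3 -m inch '[0,0,0,0,0,0,0,0,0,0,0,0,0,0,0,0,0,0,0,0,0.4,0,0,0,0,0,0.8,0,0,0,0,0,0.8,0,0,0,-0.5,0.5,0.5,0,0,0,-0.4,0.9,0,0,0,0.2]' 45 60; python3 -m inch '[-0.33,1,0,0,0,0.15,-0.33,1,0,0,0,0.15,-0.33,1,0,0,0,0.15,-0.33,1,0,0,0,0.15,-0.33,1,0,0,0,0.15,-0.33,1,0,0,0,0.15,-0.2,0.8,0,0,0,0.1,0,0.4,0,0,0,0]' 60
python3 - <<'E'
from h import *
st()
for n in('scene',):
    snap(n,n+'27'); i=cv2.imread('pics/%s27.png'%n)
    u,v=343,209
    cv2.imwrite('pics/%s27c.png'%n,cv2.resize(i[v-40:v+40,u-50:u+50],None,fx=7,fy=7,interpolation=cv2.INTER_CUBIC))
snap('top','top27'); i=cv2.imread('pics/top27.png')
cv2.imwrite('pics/top27c.png',cv2.resize(i[145:285,170:370],None,fx=4,fy=4,interpolation=cv2.INTER_CUBIC))
snap('wrist','w27')
E
```

```text
t: 34.75
tcp_pos: [0.5372, 0.0204, 0.1491]
ee_rot: [0.065, 0.702, -0.065, 0.707]
force: [0.4, 1.3, -0.6]
grip_width: 0.487
t: 35.75
tcp_pos: [0.4492, 0.3196, 0.1619]
ee_rot: [0.016, 0.699, -0.012, 0.715]
force: [0.4, 0.2, 0.2]
grip_width: 0.65
t 35.75 tcp [0.4492 0.3196 0.1619] jawyaw 87.8 toolx [ 0.023  0.005 -1.   ] F [0.4 0.2 0.2] g 0.650 q [-0.41  0.35 -0.32  1.87  0.15  0.93  0.73]
```

View pics/scene27c.png

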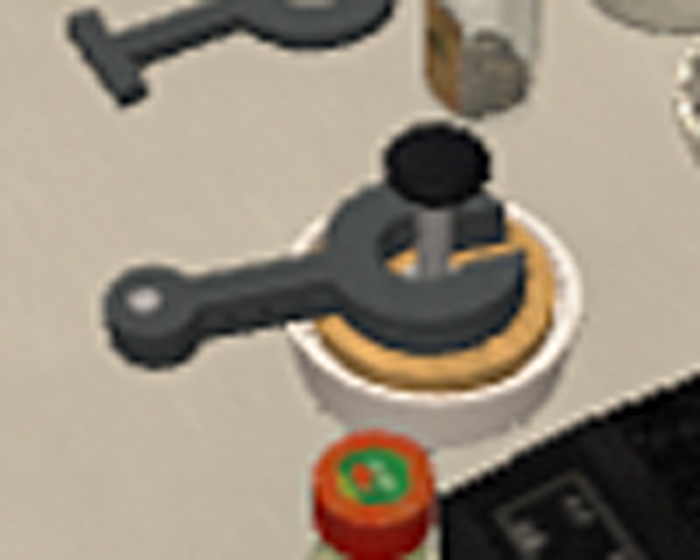

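View pics/top27c.png

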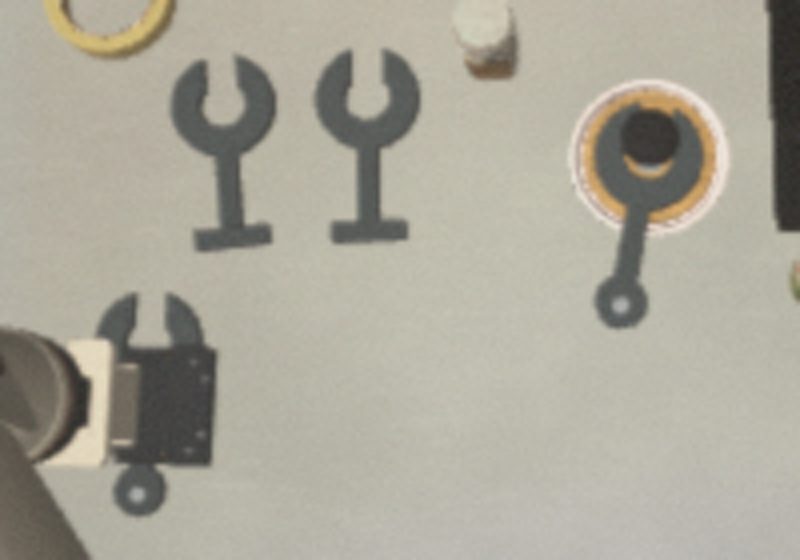

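View pics/w27.png

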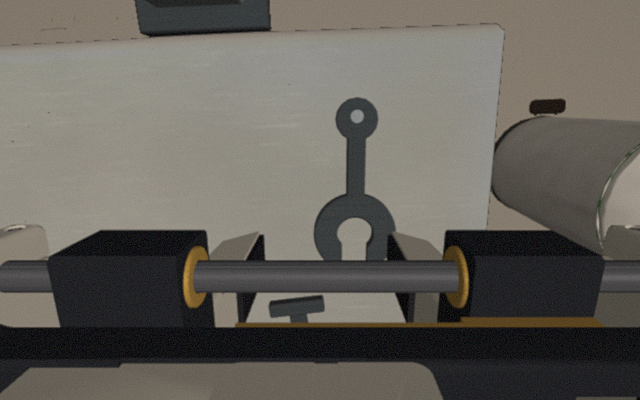

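```bash
python3 -m inch '[-0.2,0.4,-0.5,-0.04,0.1,0,-0.15,0.3,-0.6,0,0.05,0,0,0,-0.7,0,0,0,0,0,-0.6,0,0,0,0,0,-0.4,0,0,0,0,0,-0.2,0,0,0,0,0,0,0,0,0]' 60; python3 -c "
from h import *
st()
c=snap('wrist','w28')"
```

```text
t: 36.78
tcp_pos: [0.4444, 0.332, 0.0387]
ee_rot: [0.018, 0.705, -0.025, 0.709]
force: [0.3, -0.1, 0.1]
grip_width: 0.655
t 36.77 tcp [0.4444 0.332  0.0387] jawyaw 86.5 toolx [ 0.005 -0.01  -1.   ] F [ 0.3 -0.1  0.1] g 0.655 q [-0.48  0.54 -0.28  1.91  0.23  0.72  0.62]
```

View pics/w28.png

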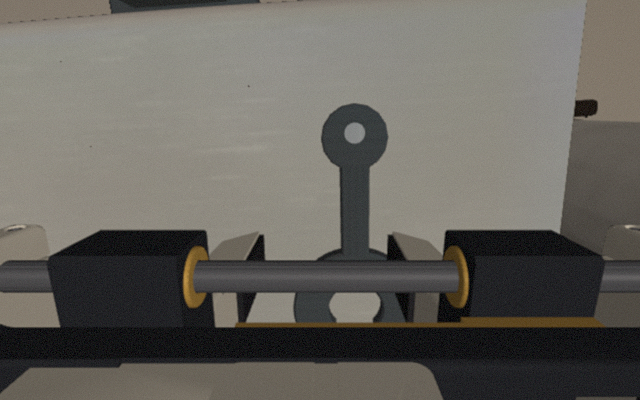

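```bash
python3 -c "
from h import *
c=load('w28')
print(pix2w(c,354,133,.012),pix2w(c,355,200,.012),pix2w(c,355,300,.012))"; python3 -m inch '[-0.22,0.42,0,0.08,0.03,0.12,0,0,-0.3,0,0,0,0,0,0,0,0,0]' 60; python3 -c "
from h import *
st()"
```

```text
[0.39018406 0.3508524  0.012     ] [0.43042768 0.34987482 0.012     ] [0.49866323 0.34723126 0.012     ]
t: 37.2
tcp_pos: [0.4361, 0.352, 0.0283]
ee_rot: [0.017, 0.705, -0.013, 0.708]
force: [1.0, 0.3, -0.3]
grip_width: 0.65
t 37.20 tcp [0.4361 0.352  0.0283] jawyaw 87.6 toolx [ 0.004  0.005 -1.   ] F [ 1.   0.3 -0.3] g 0.650 q [-0.5   0.56 -0.28  1.91  0.23  0.69  0.6 ]
```

```bash
python3 -m inch '[0,-0.05,-0.4,0,0,0,0,0,-0.4,0,0,0,0,0,-0.2,0,0,0,0,0,0,0,0,0]' 60; python3 -c "
from h import *
st()"
```

```text
t: 37.7
tcp_pos: [0.4356, 0.3489, -0.0155]
ee_rot: [0.016, 0.706, -0.013, 0.708]
force: [-0.6, 0.2, -0.0]
grip_width: 0.65
t 37.70 tcp [ 0.4356  0.3489 -0.0155] jawyaw 87.6 toolx [ 0.003  0.004 -1.   ] F [-0.6  0.2 -0. ] g 0.650 q [-0.52  0.63 -0.26  1.92  0.26  0.61  0.58]
```

```bash
python3 -m inch '[0,0,0,0,0,0,0,0,0,0,0,0,0,0,0,0,0,0,0,0,0,0,0,0,0,0,0,0,0,0,0,0,0,0,0,0,0,0,0.3,0,0,0,0,0,0.6,0,0,0]' 8 60; python3 -m inch '[0,0,0.8,0,0,0,0,0,0.8,0,0,0,0,0,0,0,0,0]'; python3 -c "
from h import *
st();c=snap('wrist','w29')
for p in [(325,190),(325,225),(300,160)]: print(pix2w(c,*p))"
```

```text
t: 38.7
tcp_pos: [0.4345, 0.348, 0.021]
ee_rot: [0.016, 0.707, -0.014, 0.707]
force: [-0.3, 0.7, -1.8]
grip_width: 0.182
t: 39.08
tcp_pos: [0.4351, 0.3487, 0.09]
ee_rot: [0.016, 0.706, -0.013, 0.708]
force: [-0.1, -0.0, -2.2]
grip_width: 0.186
t 39.08 tcp [0.4351 0.3487 0.09  ] jawyaw 87.6 toolx [ 0.003  0.004 -1.   ] F [-0.1 -0.  -2.2] g 0.186 q [-0.47  0.47 -0.32  1.89  0.19  0.81  0.64]
[0.40195368 0.34893598 0.11594605]
[0.41819444 0.34825351 0.11691017]
[0.38789601 0.33853893 0.1164895 ]
```

View pics/w29.png

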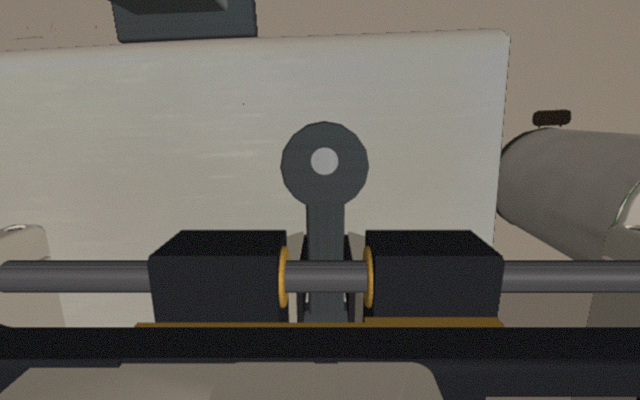

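```bash
python3 -m inch '[0.1,-0.5,0,0,0,-0.1,0.16,-0.9,0,0,0,-0.13,0.16,-0.95,0,0,0,-0.13,0.16,-0.95,0,0,0,-0.13,0.16,-0.95,0,0,0,-0.13,0.16,-0.95,0,0,0,-0.13,0.16,-0.9,0,0,0,-0.13,0.16,-0.8,0,0,0,-0.13]' 8 60; python3 -m inch '[0.16,-0.8,0,0,0,-0.1,0.16,-0.6,0,0,0,0,0,0,0,0,0,0,0,0,0,0,0,0]';python3 -c "
from h import *
st()"
```

```text
t: 40.12
tcp_pos: [0.4731, 0.0506, 0.0778]
ee_rot: [0.065, 0.71, -0.071, 0.697]
force: [0.3, -0.3, -2.2]
grip_width: 0.182
t: 40.62
tcp_pos: [0.479, -0.0161, 0.0729]
ee_rot: [0.073, 0.713, -0.082, 0.692]
force: [-0.1, 0.8, -2.2]
grip_width: 0.182
t 40.62 tcp [ 0.479  -0.0161  0.0729] jawyaw 77.4 toolx [-0.031 -0.009 -0.999] F [-0.1  0.8 -2.2] g 0.182 q [ 0.12  0.38 -0.18  2.06  0.11  0.74  1.22]
```

```bash
python3 -m inch '[0.2,0,-0.1,0.06,-0.2,0.07,0.2,-0.05,-0.1,0,0,0,0,0,0,0,0,0]';python3 -c "
from h import *
st()
for n in('scene',):
    snap(n,n+'30'); i=cv2.imread('pics/%s30.png'%n)
    u,v=343,209
    cv2.imwrite('pics/%s30c.png'%n,cv2.resize(i[v-40:v+40,u-50:u+50],None,fx=7,fy=7,interpolation=cv2.INTER_CUBIC))
"
```

```text
t: 41.0
tcp_pos: [0.4936, -0.0159, 0.0636]
ee_rot: [0.073, 0.705, -0.074, 0.701]
force: [0.2, 0.2, -1.0]
grip_width: 0.179
t 41.00 tcp [ 0.4936 -0.0159  0.0636] jawyaw 78.1 toolx [-0.006 -0.    -1.   ] F [ 0.2  0.2 -1. ] g 0.179 q [ 0.13  0.41 -0.18  2.05  0.11  0.7   1.24]
```

View pics/scene30c.png

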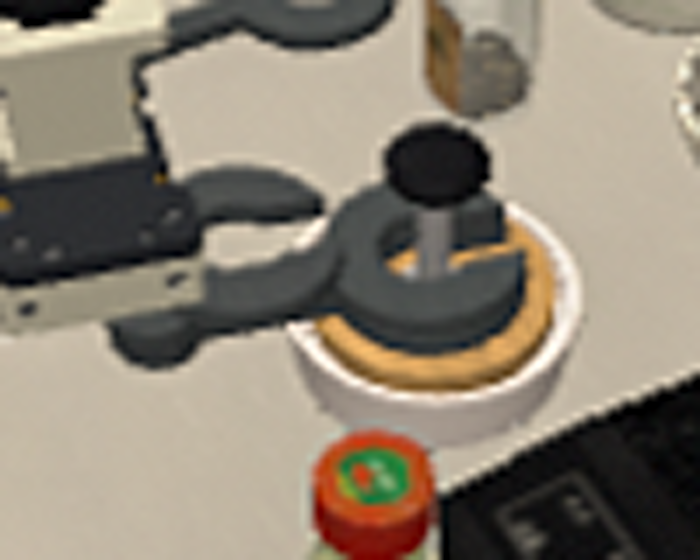

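```bash
python3 -m inch '[0.3,-0.07,0,0,0,0,0.3,-0.065,0,0,0,0,0.3,-0.065,0,0,0,0,0.25,-0.06,0,0,0,0,0.1,-0.02,0,0,0,0,0,0,0,0,0,0]' 8 60
python3 - <<'E'
from h import *
st()
for n in('scene',):
    snap(n,n+'31'); i=cv2.imread('pics/%s31.png'%n)
    u,v=343,209
    cv2.imwrite('pics/%s31c.png'%n,cv2.resize(i[v-40:v+40,u-50:u+50],None,fx=7,fy=7,interpolation=cv2.INTER_CUBIC))
E
```

```text
t: 41.8
tcp_pos: [0.5478, -0.0274, 0.0638]
ee_rot: [0.073, 0.705, -0.073, 0.701]
force: [-0.3, 0.4, -2.0]
grip_width: 0.183
t 41.80 tcp [ 0.5478 -0.0274  0.0638] jawyaw 78.2 toolx [-0.006 -0.    -1.   ] F [-0.3  0.4 -2. ] g 0.183 q [ 0.14  0.48 -0.17  1.92  0.12  0.75  1.26]
```

View pics/scene31c.png

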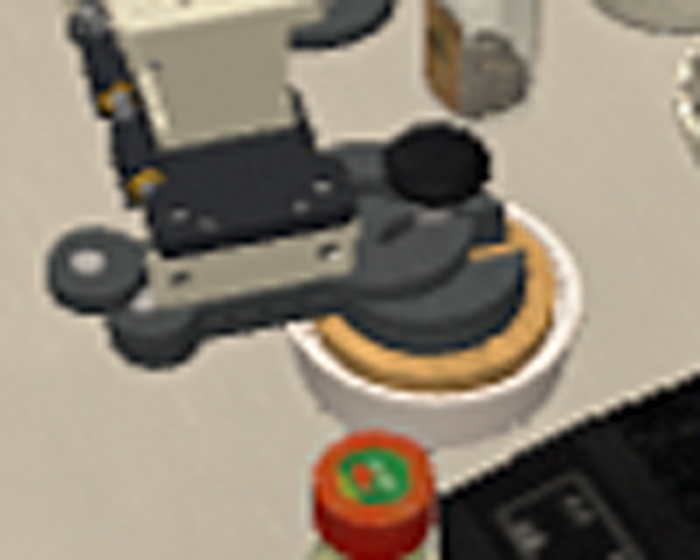

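Continue: +23 mm, then lower about 13 mm.

```bash
python3 -m inch '[0.25,-0.055,0,0,0,0,0.2,-0.05,0,0,0,0,0.13,-0.03,0,0,0,0,0,0,-0.1,0,0,0,0,0,-0.12,0,0,0,0,0,-0.1,0,0,0,0,0,0,0,0,0]' 8 60
python3 - <<'E'
from h import *
st()
for n in('scene',):
    snap(n,n+'32'); i=cv2.imread('pics/%s32.png'%n)
    u,v=343,209
    cv2.imwrite('pics/%s32c.png'%n,cv2.resize(i[v-40:v+40,u-50:u+50],None,fx=7,fy=7,interpolation=cv2.INTER_CUBIC))
E
```

```text
t: 42.72
tcp_pos: [0.5715, -0.033, 0.0499]
ee_rot: [0.073, 0.706, -0.073, 0.701]
force: [-0.6, -0.2, 0.1]
grip_width: 0.181
t 42.73 tcp [ 0.5715 -0.033   0.0499] jawyaw 78.2 toolx [-0.007 -0.    -1.   ] F [-0.6 -0.2  0.1] g 0.181 q [ 0.14  0.54 -0.17  1.86  0.13  0.76  1.27]
```

View pics/scene32c.png

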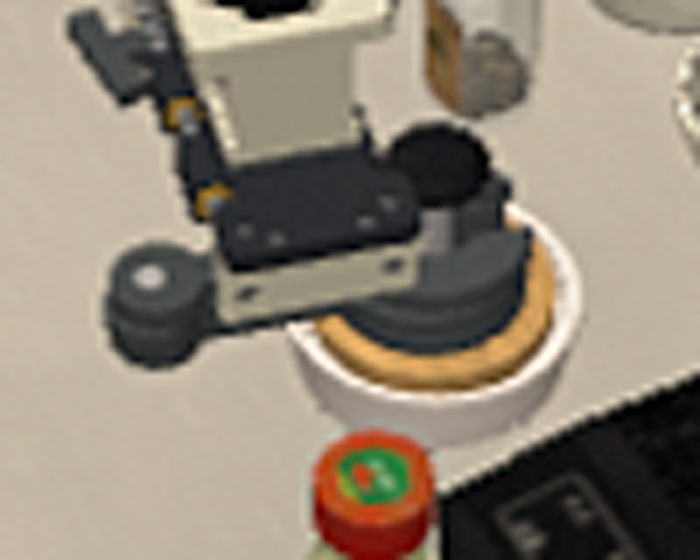

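```bash
python3 -m inch '[0,0,0,0,0,0,0,0,0,0,0,0,0,0,0,0,0,0,0,0,0.4,0,0,0,0,0,0.8,0,0,0,0,0,0.8,0,0,0,0,0.5,0.5,0,0,0.1,0.1,0.9,0,0,0,0.3]' 45 60; python3 -m inch '[0.3,0.9,0,0,0,0.3,0.3,0.9,0,0,0,0.3,0.3,0.9,0,0,0,0.3,0.2,0.6,0,0,0,0.25,0.1,0.3,0,0,0,0.1,0,0,0,0,0,0]' 60
python3 - <<'E'
from h import *
st()
for n in('scene',):
    snap(n,n+'33'); i=cv2.imread('pics/%s33.png'%n)
    u,v=343,209
    cv2.imwrite('pics/%s33c.png'%n,cv2.resize(i[v-40:v+40,u-50:u+50],None,fx=7,fy=7,interpolation=cv2.INTER_CUBIC))
snap('wrist','w33');snap('top','top33')
i=cv2.imread('pics/top33.png')
cv2.imwrite('pics/top33c.png',cv2.resize(i[145:285,170:370],None,fx=4,fy=4,interpolation=cv2.INTER_CUBIC))
E
```

```text
t: 43.78
tcp_pos: [0.577, 0.0201, 0.1591]
ee_rot: [0.054, 0.705, -0.056, 0.704]
force: [0.3, 0.1, -1.3]
grip_width: 0.494
t: 44.52
tcp_pos: [0.6279, 0.172, 0.1681]
ee_rot: [-0.01, 0.704, 0.01, 0.71]
force: [0.4, 0.0, -0.4]
grip_width: 0.654
t 44.52 tcp [0.6279 0.172  0.1681] jawyaw 91.6 toolx [ 0.008  0.    -1.   ] F [ 0.4  0.  -0.4] g 0.654 q [-0.11  0.51 -0.28  1.6   0.16  1.05  1.17]
```

View pics/scene33c.png

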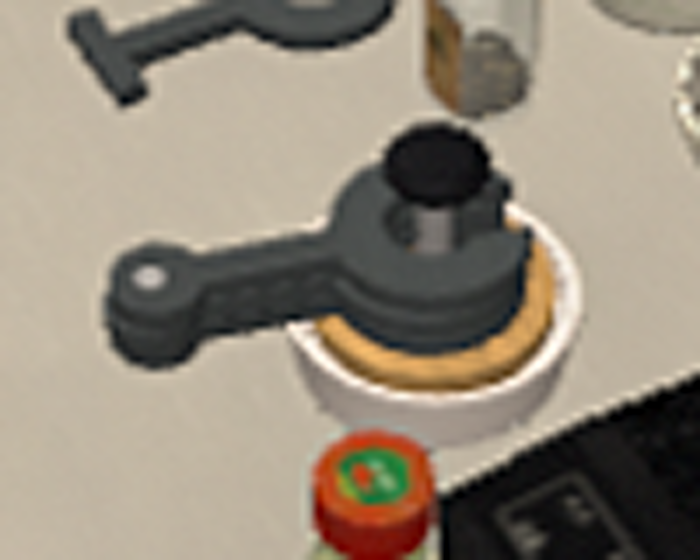

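View pics/w33.png

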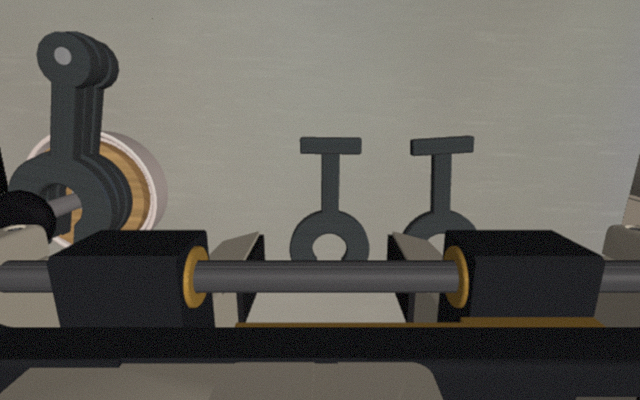

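View pics/top33c.png

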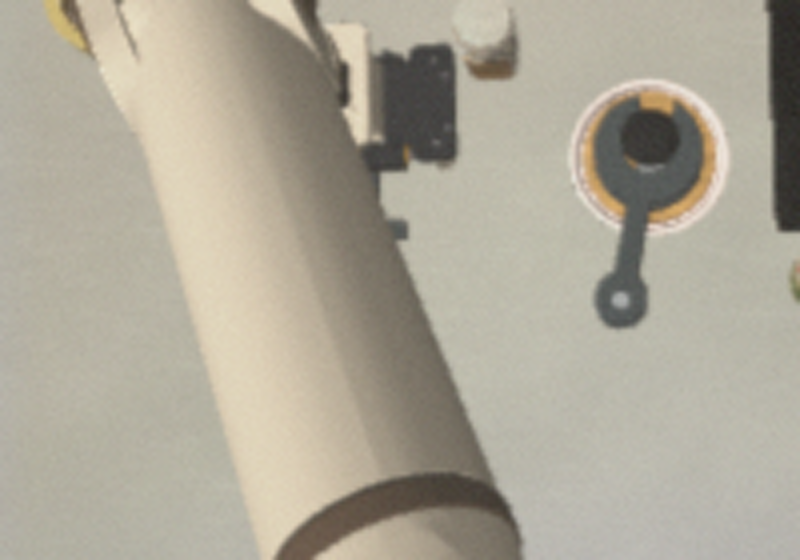

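```bash
python3 -m inch '[0,0.05,-0.8,0,0.04,0,0,0,-0.9,0,0,0,0,0,-0.9,0,0,0,0,0,-0.8,0,0,0,0,0,-0.4,0,0,0,0,0,-0.2,0,0,0,0,0,0,0,0,0]' 60; python3 -c "
from h import *
st()"
```

```text
t: 45.55
tcp_pos: [0.63, 0.1603, 0.0062]
ee_rot: [-0.006, 0.705, 0.002, 0.709]
force: [0.1, -0.0, 1.2]
grip_width: 0.655
t 45.55 tcp [0.63   0.1603 0.0062] jawyaw 90.6 toolx [ 0.006 -0.006 -1.   ] F [ 0.1 -0.   1.2] g 0.655 q [-0.13  0.71 -0.23  1.68  0.23  0.77  1.11]
```

```bash
python3 -m inch '[0,0.33,-0.1,0.04,0.03,0.1,0,0.02,-0.2,0,0,0,0,0,-0.18,0,0,0,0,0,0,0,0,0]' 60; python3 -c "
from h import *
st()"
```

```text
t: 46.05
tcp_pos: [0.6322, 0.1769, -0.0112]
ee_rot: [-0.009, 0.705, 0.01, 0.709]
force: [-0.4, 0.6, 0.3]
grip_width: 0.654
t 46.05 tcp [ 0.6322  0.1769 -0.0112] jawyaw 91.5 toolx [ 0.006  0.002 -1.   ] F [-0.4  0.6  0.3] g 0.654 q [-0.15  0.75 -0.23  1.67  0.23  0.75  1.11]
```

```bash
python3 -m inch '[-0.06,-0.05,-0.12,0,0,0,0,0,0,0,0,0]' 60; python3 -c "
from h import *
st()"; python3 -m inch '[0,0,0,0,0,0,0,0,0,0,0,0,0,0,0,0,0,0,0,0,0,0,0,0,0,0,0,0,0,0,0,0,0,0,0,0,0,0,0.3,0,0,0,0,0,0.6,0,0,0]' 8 60; python3 -m inch '[0,0,0.8,0,0,0,0,0,0.8,0,0,0,0,0,0.8,0,0,0,0,0,0.5,0,0,0,0,0,0,0,0,0]'; python3 -c "
from h import *
st();c=snap('wrist','w34')
for p in [(325,190),(325,225),(300,200)]: print(pix2w(c,*p))"
```

```text
t: 46.3
tcp_pos: [0.6295, 0.1744, -0.0164]
ee_rot: [-0.009, 0.705, 0.01, 0.709]
force: [0.4, 0.8, -0.1]
grip_width: 0.65
t 46.30 tcp [ 0.6295  0.1744 -0.0164] jawyaw 91.5 toolx [ 0.006  0.001 -1.   ] F [ 0.4  0.8 -0.1] g 0.650 q [-0.15  0.75 -0.23  1.68  0.23  0.74  1.11]
t: 47.3
tcp_pos: [0.6271, 0.1734, 0.0187]
ee_rot: [-0.009, 0.707, 0.009, 0.707]
force: [0.0, 0.4, -1.5]
grip_width: 0.182
t: 47.92
tcp_pos: [0.6265, 0.1732, 0.1424]
ee_rot: [-0.009, 0.706, 0.009, 0.708]
force: [0.7, -0.3, -2.3]
grip_width: 0.188
t 47.92 tcp [0.6265 0.1732 0.1424] jawyaw 91.5 toolx [ 0.003  0.    -1.   ] F [ 0.7 -0.3 -2.3] g 0.188 q [-0.11  0.54 -0.28  1.61  0.17  1.01  1.16]
[0.59315438 0.17135316 0.1696705 ]
[0.6095747  0.17177958 0.16968748]
[ 0.64158009  0.14835047 -0.00116958]
```

View pics/w34.png

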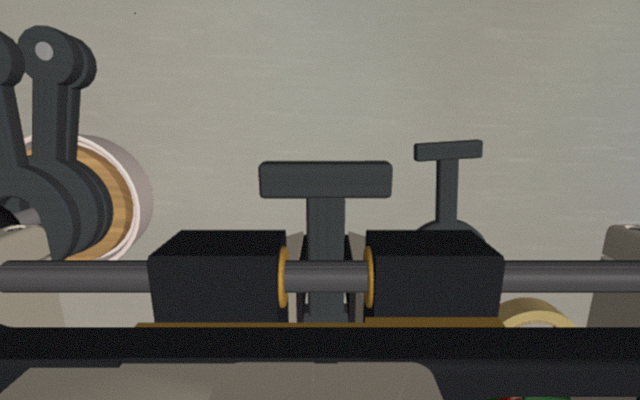

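Run:
```python
from h import *
for n in('scene',):
    snap(n,n+'35'); i=cv2.imread('pics/%s35.png'%n)
    u,v=343,209
    cv2.imwrite('pics/%s35c.png'%n,cv2.resize(i[v-40:v+40,u-50:u+50],None,fx=7,fy=7,interpolation=cv2.INTER_CUBIC))
snap('top','top35')
i=cv2.imread('pics/top35.png')
cv2.imwrite('pics/top35c.png',cv2.resize(i[145:285,220:420],None,fx=4,fy=4,interpolation=cv2.INTER_CUBIC))
```

```text
(no output)
```

View pics/scene35c.png

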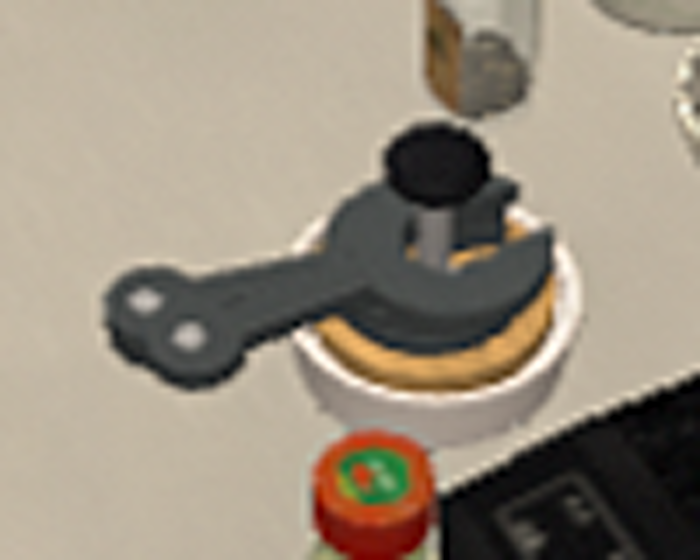

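View pics/top35c.png

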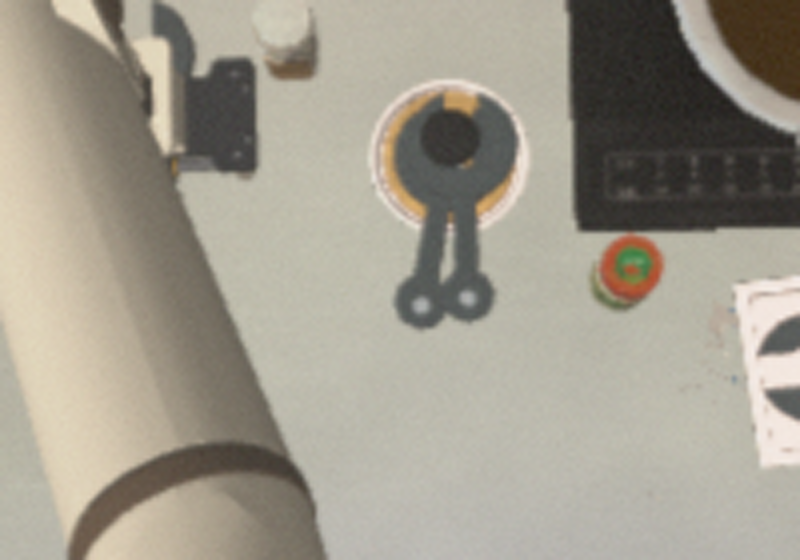

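Run:
```python
import cv2
i=cv2.imread('pics/top35.png')
cv2.imwrite('pics/top35t.png',cv2.resize(i[195:275,390:490],None,fx=7,fy=7,interpolation=cv2.INTER_CUBIC))
```

```text
(no output)
```

View pics/top35t.png

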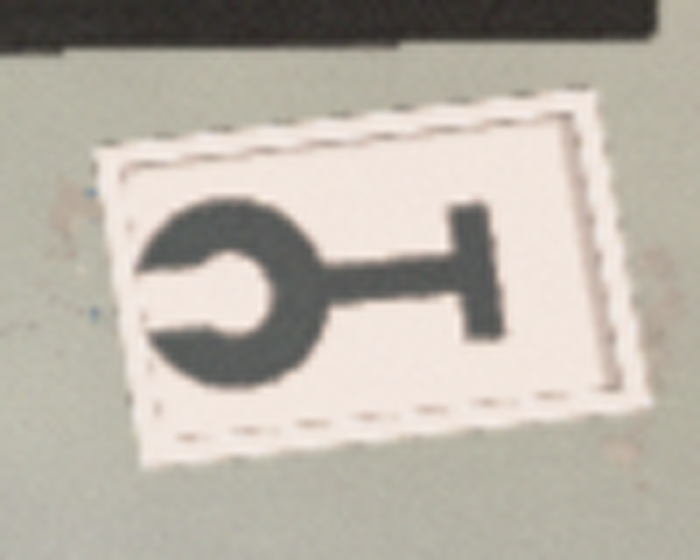

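Run:
```python
from h import *
c=load('top35')
f=lambda x,y,z:pix2w(c,390+(x+.5)/7-.5,195+(y+.5)/7-.5,z)
a=f(234,293,.016);b=f(476,272,.016);print(a,b,np.hypot(*(a-b)[:2]),np.degrees(np.arctan2((a-b)[1],(a-b)[0])))
print('press top weight', )
f=lambda x,y,z:pix2w(c,220+(x+.5)/4-.5,145+(y+.5)/4-.5,z)
for n,t in [('top tag',(468,299,.076)),('lower tag',(420,305,.064)),('ring L edge',(394,155,.064)),('ring R',(517,150,.076)),('ring bottom',(455,210,.076))]: print(n,f(*t))
```

```text
[ 0.47398334 -0.32361558  0.016     ] [ 0.4810674  -0.42946365  0.016     ] 0.10608486597072758 93.82890741191721
press top weight
top tag [ 0.52549336 -0.05892477  0.076     ]
lower tag [ 0.52304948 -0.02316764  0.064     ]
ring L edge [ 0.63786987 -0.00577284  0.064     ]
ring R [ 0.63716505 -0.09857666  0.076     ]
ring bottom [ 0.59251919 -0.05091324  0.076     ]
```

```bash
python3 -m inch '[-0.1,-0.5,0.3,0,0,-0.3,-0.25,-0.9,0.1,0,0,-0.7,-0.27,-0.9,0.05,0,0,-0.75,-0.27,-0.9,0.05,0,0,-0.75,-0.27,-0.9,0.05,0,0,-0.75,-0.27,-0.9,0.05,0,0,-0.75,-0.27,-0.9,0.05,0,0,-0.75,-0.27,-0.9,0.05,0,0,-0.75]' 8 60; python3 -c "
from h import *
st()"
```

```text
t: 49.08
tcp_pos: [0.5351, -0.1153, 0.1649]
ee_rot: [0.269, 0.658, -0.27, 0.649]
force: [1.0, -0.7, -3.1]
grip_width: 0.185
t 49.08 tcp [ 0.5351 -0.1153  0.1649] jawyaw 45.2 toolx [-0.013  0.004 -1.   ] F [ 1.  -0.7 -3.1] g 0.185 q [ 0.2   0.34 -0.05  1.85  0.02  0.96  0.94]
```

```bash
python3 -m inch '[-0.15,-0.75,0.05,0,-0.03,-0.7,-0.15,-0.8,0.05,0,-0.03,-0.7,-0.17,-0.8,0.05,0,0,-0.7,-0.17,-0.8,0.05,0,0,-0.7,-0.17,-0.8,0.05,0,0,-0.7,-0.15,-0.6,0,0,0,-0.6,-0.1,-0.4,0,0,0,-0.4,0,0,0,0,0,0]' 8 60; python3 -c "
from h import *
st()"
```

```text
t: 50.08
tcp_pos: [0.4873, -0.3305, 0.1753]
ee_rot: [0.473, 0.529, -0.47, 0.525]
force: [0.4, 0.6, -2.2]
grip_width: 0.181
t 50.08 tcp [ 0.4873 -0.3305  0.1753] jawyaw 6.4 toolx [-0.001  0.005 -1.   ] F [ 0.4  0.6 -2.2] g 0.181 q [ 0.42  0.39  0.17  1.75 -0.08  1.    0.73]
```

```bash
python3 -m inch '[-0.27,-0.5,0,0,0,-0.32,0,0,-0.6,0,0,0,0,0,-0.8,0,0,0,0,0,-0.8,0,0,0,0,0,-0.6,0,0,0,0,0,-0.4,0,0,0,0,0,0,0,0,0]' 8 60; python3 -c "
from h import *
st();snap('wrist','w36');snap('scene','s36')"
```

```text
t: 50.95
tcp_pos: [0.4765, -0.3509, 0.0446]
ee_rot: [0.485, 0.517, -0.482, 0.515]
force: [-0.4, 0.4, -2.0]
grip_width: 0.186
t 50.95 tcp [ 0.4765 -0.3509  0.0446] jawyaw 3.8 toolx [ 0.001  0.006 -1.   ] F [-0.4  0.4 -2. ] g 0.186 q [ 0.47  0.57  0.16  1.83 -0.13  0.75  0.77]
```

View pics/w36.png

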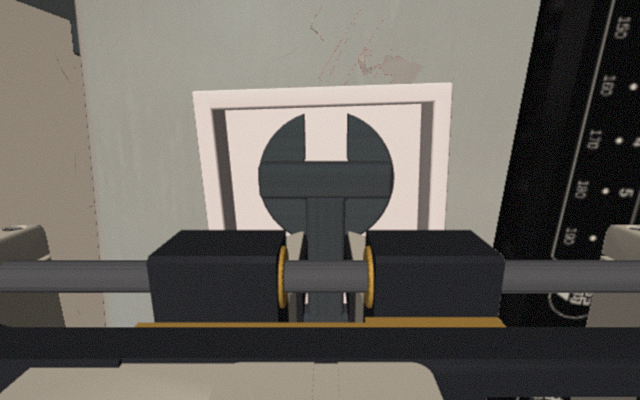

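View pics/s36.png

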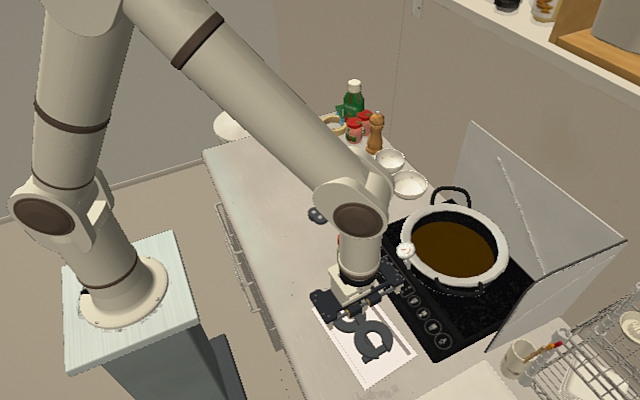

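```bash
python3 -m inch '[0,0,-0.4,0,0,0,0,0,-0.3,0,0,0,0,0,-0.2,0,0,0,0,0,-0.1,0,0,0,0,0,0,0,0,0]' 8 60; python3 -c "
from h import *
st()"
```

```text
t: 51.68
tcp_pos: [0.4793, -0.3527, 0.0055]
ee_rot: [0.485, 0.515, -0.481, 0.517]
force: [-0.4, 0.2, -2.3]
grip_width: 0.182
t 51.67 tcp [ 0.4793 -0.3527  0.0055] jawyaw 3.8 toolx [ 0.007  0.002 -1.   ] F [-0.4  0.2 -2.3] g 0.182 q [ 0.48  0.63  0.14  1.84 -0.14  0.68  0.78]
```

```bash
python3 -m inch '[-0.04,0,-0.08,0,0,0,0,0,0,0,0,0]' 8 60; python3 -m inch '[0,0,0,0,0,0,0,0,0,0,0,0,0,0,0,0,0,0,0,0,0.4,0,0,0,0,0,0.8,0,0,0,0,0,0.8,0,0,0,0,0.5,0.8,0,0,0,0,0.9,0.5,0,0,0]' 45 60;  python3 -c "
from h import *
st();snap('wrist','w37')"
```

```text
t: 51.92
tcp_pos: [0.4778, -0.353, 0.0024]
ee_rot: [0.485, 0.515, -0.481, 0.518]
force: [0.0, 0.1, -3.1]
grip_width: 0.186
t: 52.92
tcp_pos: [0.4781, -0.3005, 0.1433]
ee_rot: [0.487, 0.511, -0.483, 0.518]
force: [0.9, 0.2, 0.8]
grip_width: 0.49
t 52.92 tcp [ 0.4781 -0.3005  0.1433] jawyaw 3.4 toolx [ 0.011 -0.003 -1.   ] F [0.9 0.2 0.8] g 0.490 q [ 0.37  0.38  0.17  1.85 -0.09  0.9   0.65]
```

View pics/w37.png

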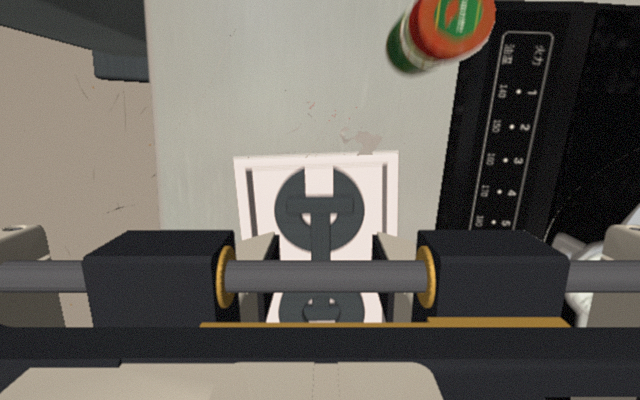

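```bash
python3 -m inch '[0.1,0.5,0.6,0,0,0.4,0.23,0.9,0.3,0,0,0.7,0.24,0.95,0,0,0,0.75,0.24,0.95,0,0,0,0.75,0.24,0.95,0,0,0,0.75,0.24,0.95,0,0,0,0.75,0.24,0.95,0,0,0,0.75,0.24,0.95,0,0,0,0.75]' 60 60; python3 -m inch '[0.24,0.95,0,0,0,0.75,0.24,0.95,0,0,0,0.75,0.24,0.95,0,0,0,0.75,0.24,0.95,0,0,0,0.75,0.24,0.95,0,0,0,0.75,0.24,0.95,0,0,0,0.75,0.24,0.8,0,0,0,0.75,0,0,0,0,0,0]';  python3 -c "
from h import *
st()"
```

```text
t: 53.98
tcp_pos: [0.5542, -0.0058, 0.1945]
ee_rot: [0.25, 0.657, -0.237, 0.671]
force: [0.7, -0.9, -1.0]
grip_width: 0.649
t: 54.98
tcp_pos: [0.6241, 0.2651, 0.204]
ee_rot: [-0.011, 0.699, 0.03, 0.715]
force: [-0.1, -0.4, 0.3]
grip_width: 0.651
t 54.98 tcp [0.6241 0.2651 0.204 ] jawyaw 93.4 toolx [ 0.022  0.028 -0.999] F [-0.1 -0.4  0.3] g 0.651 q [-0.21  0.52 -0.31  1.51  0.16  1.11  1.08]
```

```bash
python3 -m inch '[0.05,0.45,-0.3,-0.18,0.14,0.19,0,0.05,-0.6,0,0,0,0,0.05,-0.6,0,0,0,0,0,-0.4,0,0,0,0,0,0,0,0,0]' 60;  python3 - <<'E'
from h import *
st();snap('wrist','w38');snap('top','top38')
i=cv2.imread('pics/top38.png')
cv2.imwrite('pics/top38c.png',cv2.resize(i[145:285,220:420],None,fx=4,fy=4,interpolation=cv2.INTER_CUBIC))
E
```

```text
t: 55.6
tcp_pos: [0.6284, 0.2803, 0.1301]
ee_rot: [-0.028, 0.704, 0.026, 0.709]
force: [0.5, -0.0, 0.1]
grip_width: 0.654
t 55.60 tcp [0.6284 0.2803 0.1301] jawyaw 94.3 toolx [ 0.007 -0.003 -1.   ] F [ 0.5 -0.   0.1] g 0.654 q [-0.26  0.62 -0.3   1.52  0.21  1.03  1.04]
```

View pics/w38.png

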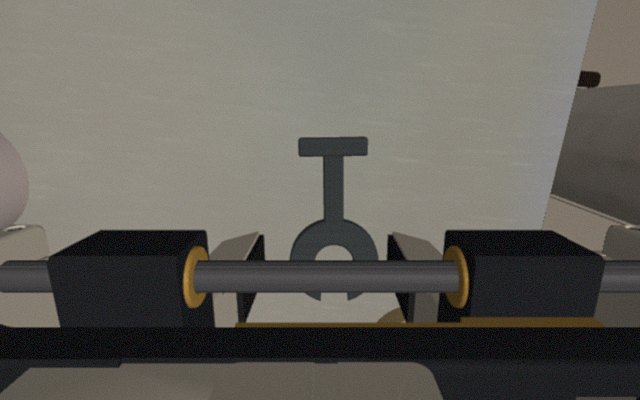

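View pics/top38c.png

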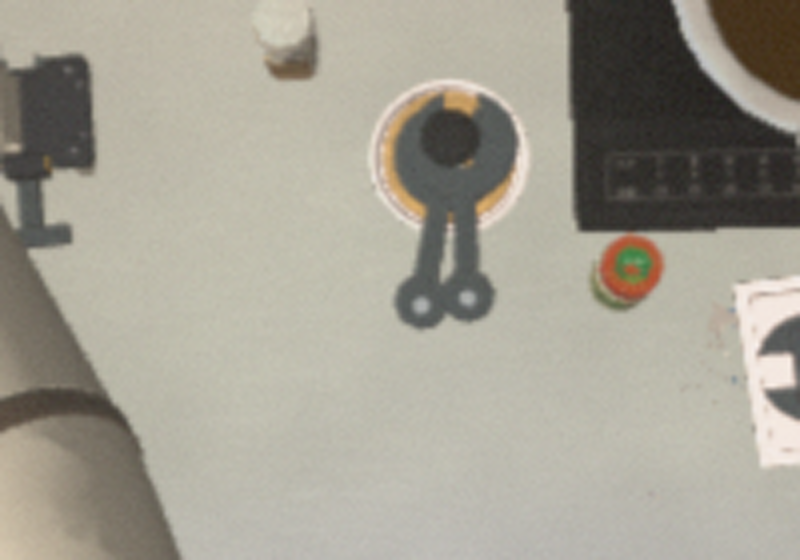

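```bash
python3 -m inch '[0,0.15,-0.7,0,0.04,0.06,0,0.05,-0.9,0,0,0,0,0.05,-0.8,0,0,0,0,0.05,-0.5,0,0,0,0,0.05,-0.2,0,0,0,0,0,0,0,0,0]' 60;  python3 -c "
from h import *
st()"
```

```text
t: 56.45
tcp_pos: [0.6318, 0.2974, 0.0055]
ee_rot: [-0.029, 0.703, 0.03, 0.71]
force: [-0.5, -0.2, -0.2]
grip_width: 0.656
t 56.45 tcp [0.6318 0.2974 0.0055] jawyaw 94.8 toolx [ 0.009  0.002 -1.   ] F [-0.5 -0.2 -0.2] g 0.656 q [-0.3   0.78 -0.26  1.55  0.25  0.83  0.99]
```

```bash
python3 -m inch '[-0.12,-0.28,-0.1,0,0.04,0,0,0,-0.2,0,0,0,0,0,-0.2,0,0,0,0,0,0,0,0,0]' 60;  python3 -c "
from h import *
st()"
```

```text
t: 56.95
tcp_pos: [0.629, 0.2853, -0.0127]
ee_rot: [-0.028, 0.704, 0.03, 0.709]
force: [0.8, 0.4, 0.4]
grip_width: 0.654
t 56.95 tcp [ 0.629   0.2853 -0.0127] jawyaw 94.8 toolx [ 0.008  0.003 -1.   ] F [0.8 0.4 0.4] g 0.654 q [-0.29  0.8  -0.26  1.57  0.26  0.8   1.  ]
```

```bash
python3 -m inch '[-0.02,0,-0.07,0,0,0,0,0,0,0,0,0,0,0,0,0,0,0]' 60; python3 -m inch '[0,0,0,0,0,0,0,0,0,0,0,0,0,0,0,0,0,0,0,0,0,0,0,0,0,0,0,0,0,0,0,0,0,0,0,0,0,0,0.3,0,0,0,0,0,0.6,0,0,0]' 8 60; python3 -m inch '[0,0,0.8,0,0,0,0,0,0.8,0,0,0,0,0,0.8,0,0,0,0,0,0.8,0,0,0,0,0,0,0,0,0]'; python3 -c "
from h import *
st();c=snap('wrist','w39')
for p in [(325,190),(325,225)]: print(pix2w(c,*p))"
```

```text
t: 57.32
tcp_pos: [0.6284, 0.286, -0.0153]
ee_rot: [-0.028, 0.703, 0.031, 0.709]
force: [0.4, 0.4, -0.2]
grip_width: 0.648
t: 58.32
tcp_pos: [0.6258, 0.285, 0.0194]
ee_rot: [-0.029, 0.705, 0.03, 0.708]
force: [0.2, 0.0, -1.0]
grip_width: 0.183
t: 58.95
tcp_pos: [0.6254, 0.2848, 0.1555]
ee_rot: [-0.029, 0.705, 0.03, 0.708]
force: [1.1, -0.5, -2.2]
grip_width: 0.182
t 58.95 tcp [0.6254 0.2848 0.1555] jawyaw 94.8 toolx [ 0.005  0.002 -1.   ] F [ 1.1 -0.5 -2.2] g 0.182 q [-0.26  0.59 -0.31  1.5   0.2   1.07  1.05]
[0.59237004 0.28095536 0.18124061]
[0.60887723 0.2823402  0.18136188]
```

View pics/w39.png

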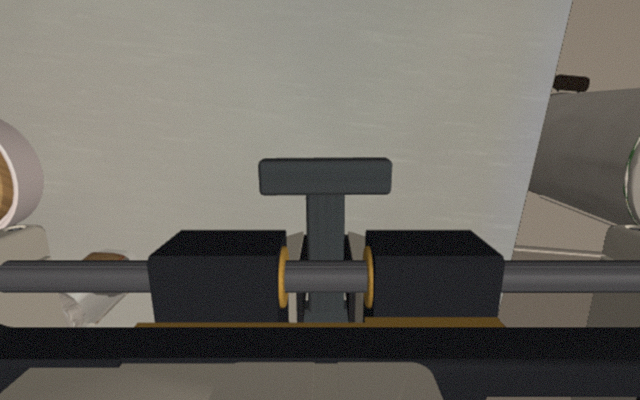

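```bash
python3 -m inch '[-0.1,-0.5,0.3,0,0,-0.3,-0.22,-0.9,0.1,0,0,-0.65,-0.22,-0.9,0.05,0,0,-0.65,-0.22,-0.9,0.05,0,0,-0.65,-0.22,-0.9,0.05,0,0,-0.65,-0.22,-0.9,0.05,0,0,-0.65,-0.22,-0.9,0.05,0,0,-0.65,-0.22,-0.9,0.05,0,0,-0.65]' 8 60; python3 -m inch '[-0.22,-0.9,0.05,0,0,-0.65,-0.22,-0.9,0.05,0,0,-0.65,-0.22,-0.9,0.05,0,0,-0.65,-0.22,-0.9,0.05,0,0,-0.65,-0.22,-0.9,0.05,0,0,-0.65,-0.22,-0.9,0.05,0,0,-0.65,-0.22,-0.8,0.05,0,0,-0.6,0,0,0,0,0,0]'; python3 -c "
from h import *
st()"
```

```text
t: 60.0
tcp_pos: [0.5455, -0.0045, 0.1737]
ee_rot: [0.217, 0.678, -0.22, 0.667]
force: [0.6, -0.9, -2.2]
grip_width: 0.178
t: 61.0
tcp_pos: [0.465, -0.2717, 0.1828]
ee_rot: [0.429, 0.572, -0.432, 0.55]
force: [0.6, 0.4, -1.4]
grip_width: 0.187
t 61.00 tcp [ 0.465  -0.2717  0.1828] jawyaw 15.1 toolx [-0.028  0.015 -0.999] F [ 0.6  0.4 -1.4] g 0.187 q [ 0.37  0.32  0.13  1.84 -0.05  1.02  0.79]
```

```bash
python3 -m inch '[0.1,-0.6,0,-0.1,-0.2,-0.5,0.1,-0.7,0,0,0,-0.5,0.1,-0.5,0,0,0,-0.35,0,-0.1,-0.5,0,0,0,0,0,-0.8,0,0,0,0,0,-0.8,0,0,0,0,0,-0.4,0,0,0,0,0,0,0,0,0]' 8 60; python3 -c "
from h import *
st()"
```

```text
t: 62.0
tcp_pos: [0.4758, -0.3525, 0.0787]
ee_rot: [0.487, 0.513, -0.484, 0.514]
force: [1.1, -0.6, -1.8]
grip_width: 0.183
t 62.00 tcp [ 0.4758 -0.3525  0.0787] jawyaw 3.2 toolx [ 0.003  0.002 -1.   ] F [ 1.1 -0.6 -1.8] g 0.183 q [ 0.46  0.52  0.17  1.82 -0.12  0.81  0.75]
```

```bash
python3 -m inch '[0.02,0,-0.5,0,0,0.05,0,0,-0.5,0,0,0,0,0,-0.3,0,0,0,0,0,-0.15,0,0,0,0,0,0,0,0,0]' 8 60; python3 -c "
from h import *
st();snap('wrist','w40')"
```

```text
t: 62.62
tcp_pos: [0.4796, -0.354, 0.0204]
ee_rot: [0.485, 0.513, -0.482, 0.519]
force: [0.2, -1.0, -1.4]
grip_width: 0.184
t 62.62 tcp [ 0.4796 -0.354   0.0204] jawyaw 3.7 toolx [ 0.009 -0.002 -1.   ] F [ 0.2 -1.  -1.4] g 0.184 q [ 0.47  0.61  0.15  1.84 -0.14  0.7   0.78]
```

View pics/w40.png

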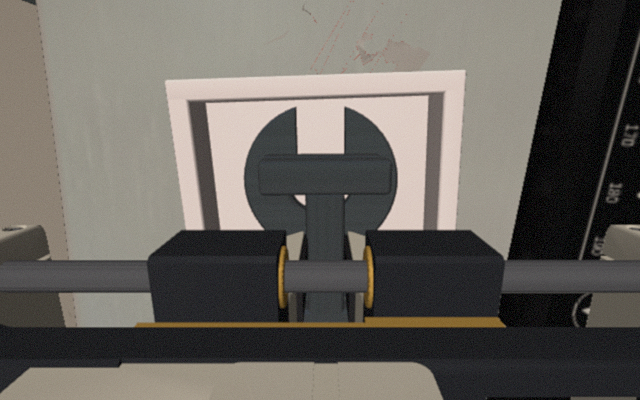

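```bash
python3 -m inch '[-0.02,0,-0.14,0,0,0,0,0,0,0,0,0]' 8 60; python3 -c "
from h import *
st()"; python3 -m inch '[0,0,0,0,0,0,0,0,0,0,0,0,0,0,0,0,0,0,0,0,0.4,0,0,0,0,0,0.8,0,0,0,0,0,0.8,0,0,0,-0.3,0.5,0.8,0,0,0.5,-0.3,0.9,0.5,0,0,0.9]' 45 60;  python3 -m inch '[-0.2,0.9,0,0,0,0.9,0,0.9,0,0,0,0.9,0,0.9,0,0,0,0.9,0,0.9,0,0,0,0.9,0,0.9,0,0,0,0.9,0,0.6,0,0,0,0.9,0,0,0,0,0,0.9,0,0,0,0,0,0]'
python3 - <<'E'
from h import *
st();snap('wrist','w41')
for n in('scene','top'):
    snap(n,n+'41')
i=cv2.imread('pics/scene41.png');cv2.imwrite('pics/scene41c.png',cv2.resize(i[150:390,280:430],None,fx=4,fy=2.5,interpolation=cv2.INTER_CUBIC))
i=cv2.imread('pics/top41.png');cv2.imwrite('pics/top41c.png',cv2.resize(i[150:280,290:490],None,fx=4,fy=4,interpolation=cv2.INTER_CUBIC))
E
```

```text
t: 62.92
tcp_pos: [0.4797, -0.3547, 0.0159]
ee_rot: [0.485, 0.512, -0.482, 0.519]
force: [-1.2, -0.1, -2.5]
grip_width: 0.182
t 62.92 tcp [ 0.4797 -0.3547  0.0159] jawyaw 3.7 toolx [ 0.011 -0.003 -1.   ] F [-1.2 -0.1 -2.5] g 0.182 q [ 0.48  0.61  0.15  1.84 -0.14  0.69  0.78]
t: 63.92
tcp_pos: [0.4564, -0.3018, 0.1566]
ee_rot: [0.432, 0.555, -0.429, 0.566]
force: [0.7, 0.5, 0.5]
grip_width: 0.492
t: 64.92
tcp_pos: [0.4512, -0.0917, 0.1703]
ee_rot: [0.146, 0.682, -0.135, 0.704]
force: [0.5, 0.3, -0.1]
grip_width: 0.49
t 64.92 tcp [ 0.4512 -0.0917  0.1703] jawyaw 67.1 toolx [ 0.034  0.009 -0.999] F [ 0.5  0.3 -0.1] g 0.490 q [ 0.26  0.16 -0.11  2.08  0.    0.87  1.32]
```

View pics/scene41c.png

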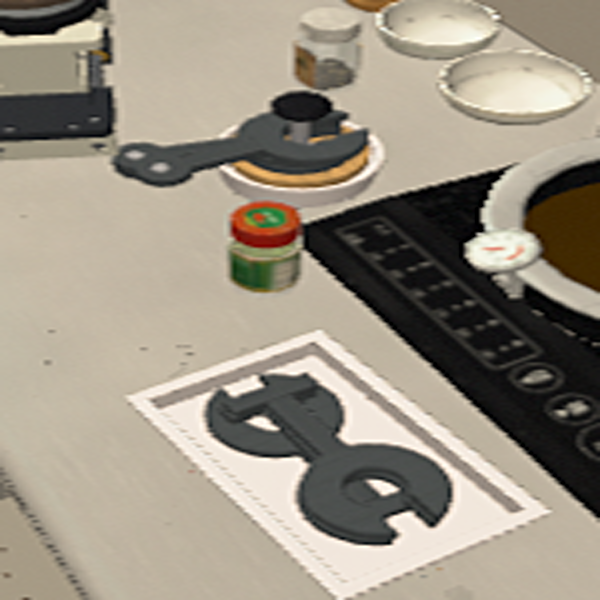

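View pics/top41c.png

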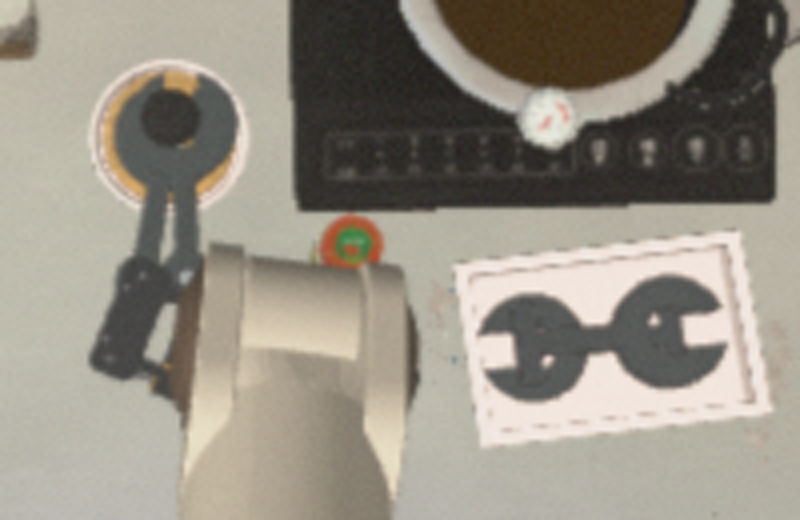

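View pics/w41.png

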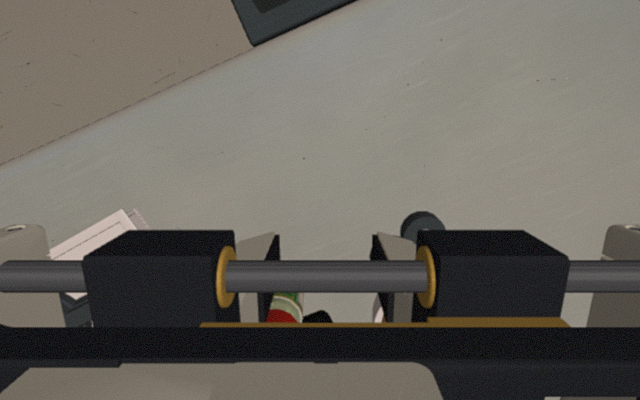

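Run:
```python
from h import *
c=load('scene41')
f=lambda x,y:pix2w(c,280+(x+.5)/4-.5,150+(y+.5)/2.5-.5)
print('press');
for p in [(175,175),(260,150),(270,125),(330,150),(350,130),(145,150),(210,160)]: print(p,np.round(f(*p),3))
print('tray')
for p in [(225,405),(300,390),(290,375),(320,440),(340,520),(430,460),(430,510),(225,435),(335,410)]: print(p,np.round(f(*p),3))
c=load('top41')
f=lambda x,y:pix2w(c,290+(x+.5)/4-.5,150+(y+.5)/4-.5)
print('top tray')
for p in [(530,310),(500,320),(570,330),(540,380),(600,335),(630,310),(690,290),(640,365),(700,360),(670,375)]: print(p,np.round(f(*p),3))
f=lambda x,y,z:pix2w(c,290+(x+.5)/4-.5,150+(y+.5)/4-.5,z)
print('press ring R,L?,bottom, tag-ish',f(238,125,.076),f(175,185,.076), f(186,180,.076))
```

```text
press
(175, 175) [ 0.531 -0.074  0.079]
(260, 150) [ 0.601 -0.066  0.077]
(270, 125) [ 0.623 -0.038  0.081]
(330, 150) [ 0.645 -0.086  0.075]
(350, 130) [ 0.67  -0.07   0.081]
(145, 150) [ 0.534 -0.019  0.065]
(210, 160) [ 0.563 -0.064  0.077]
tray
(225, 405) [ 0.446 -0.317  0.043]
(300, 390) [ 0.494 -0.321  0.04 ]
(290, 375) [ 0.502 -0.294  0.019]
(320, 440) [ 0.479 -0.372  0.042]
(340, 520) [ 0.453 -0.439  0.039]
(430, 460) [ 0.525 -0.415  0.041]
(430, 510) [ 0.5   -0.455  0.042]
(225, 435) [ 0.439 -0.332  0.018]
(335, 410) [ 0.509 -0.339  0.019]
top tray
(530, 310) [ 0.5   -0.317  0.041]
(500, 320) [ 0.496 -0.3    0.013]
(570, 330) [ 0.485 -0.346  0.042]
(540, 380) [ 0.449 -0.327  0.014]
(600, 335) [ 0.481 -0.369  0.039]
(630, 310) [ 0.499 -0.393  0.036]
(690, 290) [ 0.513 -0.439  0.037]
(640, 365) [ 0.458 -0.398  0.035]
(700, 360) [ 0.461 -0.444  0.033]
(670, 375) [ 0.45  -0.418  0.043]
press ring R,L?,bottom, tag-ish [ 0.64097936 -0.09944344  0.076     ] [ 0.59630913 -0.05100474  0.076     ] [ 0.59991759 -0.05932213  0.076     ]
```

```bash
python3 -m inch '[0.4,0.15,0,-0.06,0.2,0.6,0.55,0.15,0,0,0,0.6,0.6,0.15,0,0,0,0.6,0.55,0.15,0,0,0,0.6,0.5,0.15,-0.3,0,0,0.5,0.2,0,-0.3,0,0,0,0,0,0,0,0,0]' 46 60; python3 -c "
from h import *
st();snap('wrist','w42')"
```

```text
t: 65.95
tcp_pos: [0.5649, -0.0657, 0.1449]
ee_rot: [0.002, 0.707, -0.001, 0.708]
force: [0.0, 0.3, -0.1]
grip_width: 0.499
t 65.95 tcp [ 0.5649 -0.0657  0.1449] jawyaw 89.7 toolx [ 0.001  0.001 -1.   ] F [ 0.   0.3 -0.1] g 0.499 q [ 0.21  0.4  -0.18  1.82  0.08  0.93  1.56]
```

View pics/w42.png

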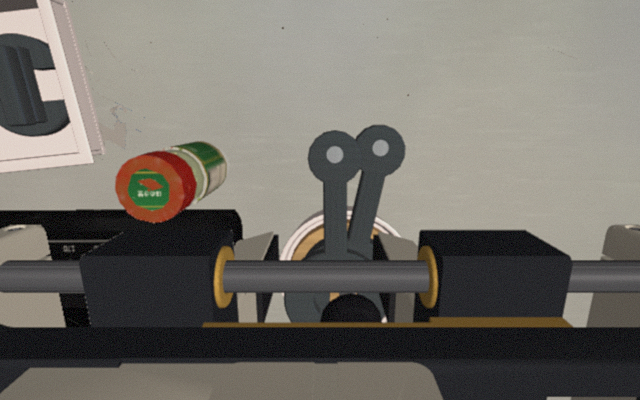

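```bash
python3 -m inch '[0.03,0.15,-0.3,0,0,0.1,0,0,-0.6,0,0,0,0,0,-0.5,0,0,0,0,0,-0.3,0,0,0,0,0,0,0,0,0]' 46 60; python3 -c "
from h import *
st()"
```

```text
t: 66.62
tcp_pos: [0.5642, -0.0594, 0.0756]
ee_rot: [-0.003, 0.706, 0.003, 0.708]
force: [0.2, -0.0, 0.3]
grip_width: 0.502
t 66.62 tcp [ 0.5642 -0.0594  0.0756] jawyaw 90.4 toolx [ 0.003  0.    -1.   ] F [ 0.2 -0.   0.3] g 0.502 q [ 0.19  0.49 -0.17  1.87  0.11  0.78  1.54]
```

```bash
python3 -m inch '[0,0,-0.3,0,0,0,0,0,-0.2,0,0,0,0,0,0,0,0,0]' 46 60; python3 -c "
from h import *
st()"; python3 -m inch '[0,0,0,0,0,0,0,0,0,0,0,0,0,0,0,0,0,0,0,0,0,0,0,0,0,0,0,0,0,0]' 8 60;  python3 -c "
from h import *
st()"
```

```text
t: 67.0
tcp_pos: [0.5651, -0.0594, 0.0555]
ee_rot: [-0.003, 0.705, 0.003, 0.709]
force: [0.1, -0.2, -1.1]
grip_width: 0.501
t 67.00 tcp [ 0.5651 -0.0594  0.0555] jawyaw 90.4 toolx [ 0.005  0.    -1.   ] F [ 0.1 -0.2 -1.1] g 0.501 q [ 0.19  0.52 -0.16  1.88  0.12  0.74  1.54]
t: 67.62
tcp_pos: [0.5662, -0.0596, 0.0566]
ee_rot: [-0.003, 0.705, 0.003, 0.71]
force: [0.6, -0.4, 0.2]
grip_width: 0.09
t 67.62 tcp [ 0.5662 -0.0596  0.0566] jawyaw 90.4 toolx [ 0.007 -0.    -1.   ] F [ 0.6 -0.4  0.2] g 0.090 q [ 0.19  0.52 -0.16  1.88  0.12  0.74  1.54]
```

```bash
python3 -m inch '[0,0,0.05,0,0,0,0,0,0,0,0,0,0,0,0,0,0,0,0,0,-0.15,0,0,0,0,0,-0.1,0,0,0,0,0,0,0,0,0]' 46 60; python3 -c "
from h import *
st()"
```

```text
t: 68.38
tcp_pos: [0.5659, -0.0595, 0.0478]
ee_rot: [-0.003, 0.705, 0.003, 0.709]
force: [0.1, 0.5, -0.4]
grip_width: 0.509
t 68.38 tcp [ 0.5659 -0.0595  0.0478] jawyaw 90.4 toolx [ 0.006 -0.    -1.   ] F [ 0.1  0.5 -0.4] g 0.509 q [ 0.18  0.53 -0.16  1.89  0.12  0.73  1.53]
```

```bash
python3 -m inch '[0,0,0,0,0,0,0,0,0,0,0,0,0,0,0,0,0,0,0,0,0,0,0,0,0,0,0,0,0,0,0,0,0.15,0,0,0,0,0,0,0,0,0]' 8 50;  python3 -c "
from h import *
st();snap('wrist','w43')"
```

```text
t: 69.25
tcp_pos: [0.5654, -0.0595, 0.054]
ee_rot: [-0.003, 0.705, 0.003, 0.709]
force: [0.2, -1.0, -2.1]
grip_width: 0.186
t 69.25 tcp [ 0.5654 -0.0595  0.054 ] jawyaw 90.4 toolx [ 0.005 -0.    -1.   ] F [ 0.2 -1.  -2.1] g 0.186 q [ 0.19  0.52 -0.16  1.88  0.12  0.74  1.54]
```

View pics/w43.png

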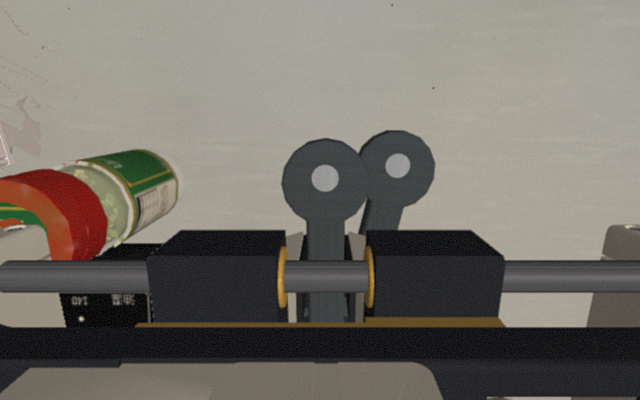

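Held and lifted about 6 mm; now recentre, lower and release.

```bash
python3 -m inch '[0.02,0.16,0,0,0,-0.35,0.03,0.16,0,0,0,-0.35,0.02,0.16,0,0,0,-0.4,0.02,0.16,0,0,0,-0.4,0,0,0,0,0,0,0,0,0,0,0,0]' 8 50;  python3 -c "
from h import *
st()"
```

```text
t: 70.05
tcp_pos: [0.5673, -0.0339, 0.0528]
ee_rot: [0.073, 0.702, -0.074, 0.704]
force: [-0.3, -0.4, -1.6]
grip_width: 0.185
t 70.05 tcp [ 0.5673 -0.0339  0.0528] jawyaw 78.1 toolx [ 0.002 -0.001 -1.   ] F [-0.3 -0.4 -1.6] g 0.185 q [ 0.1   0.52 -0.11  1.88  0.08  0.74  1.3 ]
```

```bash
python3 -m inch '[0.05,0,0,0,0,0,0,0,-0.1,0,0,0,0,0,0,0,0,0]' 8 50;  python3 -c "
from h import *
st()"; python3 -m inch '[0,0,0,0,0,0,0,0,0,0,0,0,0,0,0,0,0,0,0,0,0.4,0,0,0,0,0,0.8,0,0,0,0,0,0.8,0,0,0,0,0.5,0.5,0,0,0,-0.2,0.9,0.4,0,0,0]' 45 50; python3 -m inch '[-0.2,0.9,0,0,0,0,-0.2,0.9,0,0,0,0,-0.2,0.9,0,0,0,0,-0.2,0.9,0,0,0,0,0,0.5,0,0,0,0,0,0,0,0,0,0]';python3 - <<'E'
from h import *
st()
for n in('scene','top'):
    snap(n,n+'44')
i=cv2.imread('pics/scene44.png');cv2.imwrite('pics/scene44c.png',cv2.resize(i[165:255,290:410],None,fx=6,fy=6,interpolation=cv2.INTER_CUBIC))
i=cv2.imread('pics/top44.png');cv2.imwrite('pics/top44c.png',cv2.resize(i[140:280,280:480],None,fx=4,fy=4,interpolation=cv2.INTER_CUBIC))
E
```

```text
t: 70.42
tcp_pos: [0.5696, -0.0349, 0.0486]
ee_rot: [0.073, 0.702, -0.074, 0.704]
force: [-0.6, 0.0, -1.1]
grip_width: 0.186
t 70.42 tcp [ 0.5696 -0.0349  0.0486] jawyaw 78.1 toolx [ 0.003 -0.001 -1.   ] F [-0.6  0.  -1.1] g 0.186 q [ 0.1   0.53 -0.11  1.88  0.09  0.73  1.3 ]
t: 71.42
tcp_pos: [0.5624, 0.018, 0.1724]
ee_rot: [0.075, 0.701, -0.077, 0.705]
force: [-0.1, 0.3, 0.2]
grip_width: 0.49
t: 72.18
tcp_pos: [0.5316, 0.1913, 0.1836]
ee_rot: [0.075, 0.696, -0.073, 0.71]
force: [-0.3, -0.3, -0.6]
grip_width: 0.493
t 72.17 tcp [0.5316 0.1913 0.1836] jawyaw 78.0 toolx [ 0.019  0.001 -1.   ] F [-0.3 -0.3 -0.6] g 0.493 q [-0.22  0.34 -0.22  1.81  0.1   0.98  0.88]
```

View pics/scene44c.png

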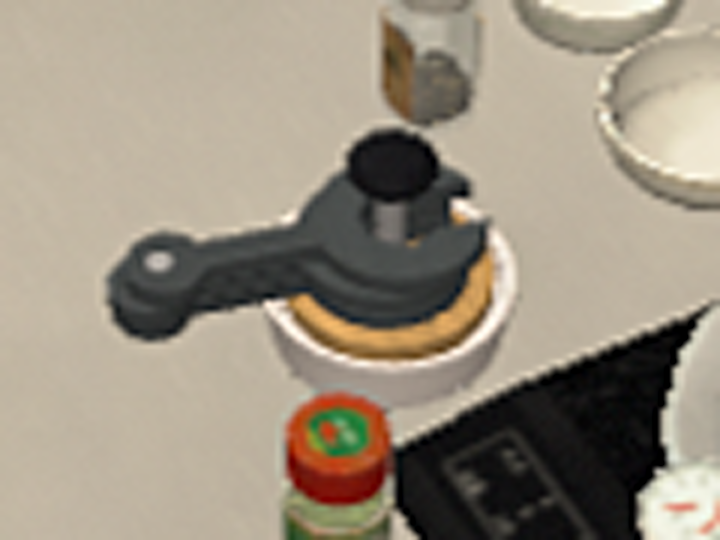

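View pics/top44c.png

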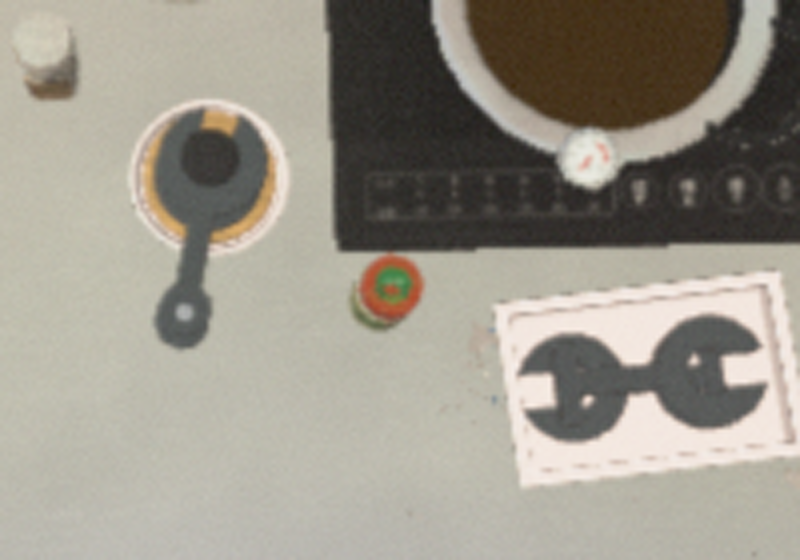

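View pics/scene44.png

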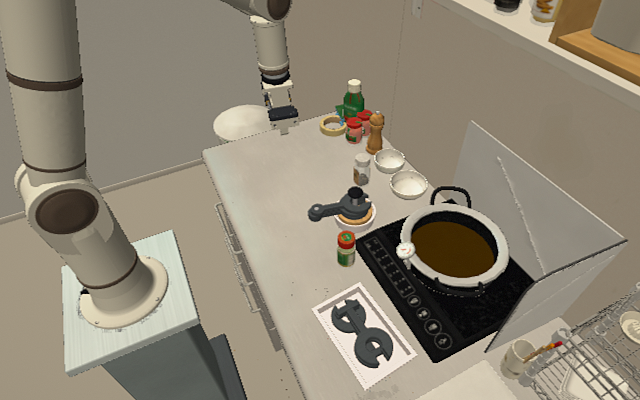

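Run:
```python
from h import *
c=load('top44');i=cv2.imread('pics/top44.png')
cv2.imwrite('pics/top44d.png',cv2.resize(i[160:232,305:361],None,fx=10,fy=8.2,interpolation=cv2.INTER_CUBIC))
c2=load('scene44');i=cv2.imread('pics/scene44.png')
cv2.imwrite('pics/scene44d.png',cv2.resize(i[180:235,302:382],None,fx=10,fy=10,interpolation=cv2.INTER_CUBIC))
```

```text
(no output)
```

View pics/top44d.png

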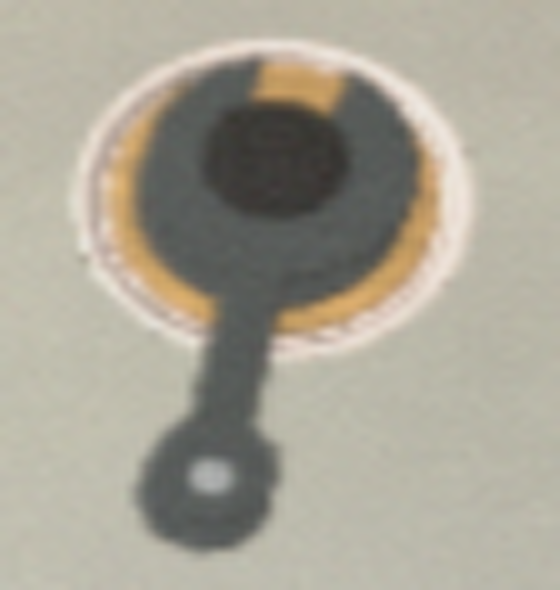

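View pics/scene44d.png

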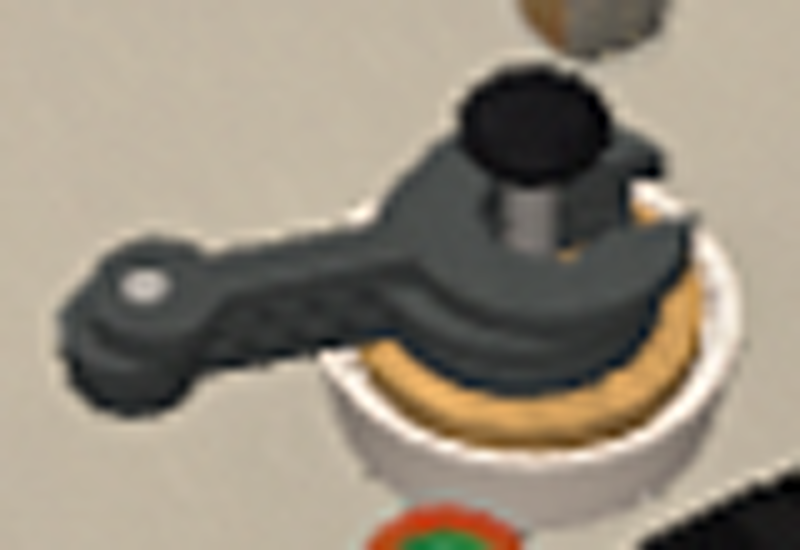

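Run:
```python
from h import *
c=load('top44')
f=lambda x,y,z:np.round(pix2w(c,305+(x+.5)/10-.5,160+(y+.5)/8.2-.5,z)[:2],4)
print('top tag',f(211,476,.076),'low tag bottom edge',f(205,550,.052),f(205,550,.064),'low tag left',f(135,488,.064),'right',f(280,465,.076))
print('gap mid',f(300,65,.076), 'ring L',f(137,190,.064),f(137,190,.076),'ring R',f(420,170,.076),f(420,170,.064),'bottom',f(255,300,.076))
c=load('scene44')
f=lambda x,y,z:np.round(pix2w(c,302+(x+.5)/10-.5,180+(y+.5)/10-.5,z)[:2],4)
print('top tag',f(145,285,.076),'rod at z.076',f(533,245,.076))
print('bore L',f(490,215,.076),'horns',f(632,178,.076),f(680,218,.076))
```

```text
top tag [ 0.5314 -0.0265] low tag bottom edge [ 0.5069 -0.024 ] [ 0.5058 -0.0241] low tag left [ 0.5289 -0.0036] right [ 0.535  -0.0471]
gap mid [ 0.6833 -0.0567] ring L [ 0.6399 -0.0062] [ 0.6375 -0.0065] ring R [ 0.6429 -0.0918] [ 0.6454 -0.0923] bottom [ 0.5957 -0.041 ]
top tag [ 0.533  -0.0236] rod at z.076 [ 0.6368 -0.0591]
bore L [ 0.6316 -0.0432] horns [ 0.6747 -0.0486] [ 0.6788 -0.0686]
```

```bash
python3 -c "
from h import *
c=load('top44')
print(pix2w(c,280+(391+.5)/4-.5,140+(286+.5)/4-.5,.109),pix2w(c,280+(44+.5)/4-.5,140+(48+.5)/4-.5,.109))
st(); print(arm.sign_off())"
```

```text
[ 0.54333561 -0.17639136  0.109     ] [0.72708125 0.07328204 0.109     ]
t 72.28 tcp [0.532  0.1886 0.1832] jawyaw 77.8 toolx [ 0.019 -0.001 -1.   ] F [ 0.3 -0.6 -0.2] g 0.493 q [-0.22  0.34 -0.22  1.82  0.1   0.98  0.88]
the job is handed in; nothing more can be done
None
```

The job is finished and handed in at 72.3 s. All three round-tag weights are on the press, and all three crossbar rejects are in the white tray.

**Press:** I took the reject off the press first. The three round-tag weights then went on one at a time through their gaps. They lie flat, with the top of the stack at about 76 mm and ring centres within about 5 mm of the rod axis.

**Tray:** the three rejects are stacked flat inside it, with the top of the pile at about 40 mm. The bottom one lies the opposite way round to the two above it.

**Jars:** both measure within 1 mm of where they started.

**What went wrong and was fixed:**
- **Missed grasps:** the fingertips are about 19 mm above the reported TCP. The first grasp missed because of this, so I worked 19 mm lower from then on. One later grasp also missed before I lowered it.
- **Dropped reject:** the grip let go of the press reject above the tray, and it landed standing on edge inside. I regripped its crossbar and laid it flat.
- **Knocked weight:** the top round weight was later found shifted about 9 mm on the rod, so I regripped and recentred it.

In the last check, the top weight sits 4–5 mm further from the robot than the rod axis, inside its 11 mm play. No check failed at hand-in.

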